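# Reset the grind dial of a herb mill and lock it again

### The job

The burr mill is to grind finer. Slacken the lock ring (red grip, turns anticlockwise to loosen), turn the graduated dial clockwise by its black grip until its green line stands at the red pointer, then do the lock ring up again clockwise until it is firmly nipped, about 11 N of push at its red grip, and let go. Never turn the dial against the tightened ring, never overtighten the ring, and leave the bowl, mortar, brush and jar where they are.

Things in the scene. Friction and masses are not known exactly. Their poses are not given: they have to be found in the camera images.
- mill: Bench burr mill, fixed: 230 x 200 mm foot, white housing, steel chamber 168 mm across; on top, on one upright axis, the aluminium dial, a brass washer, the dark lock ring and a steel feed cup (80 mm across, rim 240 mm above the table: its highest fixed part). Origin on that axis at table height; x axis towards spout and red pointer, z up.
- pointer (a point): Tip of the fixed red pointer at the dial's rim, 77 mm from the mill's axis along the mill's x axis, 176 mm above the table. The dial's green line must stand here.
- ring_grip (a point): Centre of the lock ring's upright red grip, a round post 16 mm across: bare from 20 mm below this point to its top 22 mm above; the level arm that carries it has its upper side 26 mm below. 92 mm from the mill's axis, about 221 mm above the table. Clockwise round the axis (seen from above) tightens, anticlockwise loosens.
- dial_grip (a point): Centre of the dial's upright black grip, a round post 16 mm across: bare from 18 mm below this point to its top 20 mm above; its level arm's upper side is 26 mm below. 114 mm from the mill's axis, about 198 mm above the table, on the mill's other side from the red grip. Clockwise round the axis brings the green line to the pointer.
- dial (a joint): Dial angle in rad: 0 with the green line at the red pointer, positive anticlockwise of that; starts at 0.5 to 0.9. Unlocked it turns with under 4 N at its grip and stays where it is left. It rides on a thread: turned clockwise it sinks a little, so the ring must afterwards go further clockwise than where it stood.
- lock_ring: Dark knurled ring, 92 mm across, with the red grip; origin on the mill's axis at its underside. Turned clockwise it comes down on the washer. Slack, it needs under 2 N at the grip; from where it bites (differs each time, like its first tightness) the push grows evenly, about 2.3 N per 0.1 rad. Slack after at most 0.85 rad of loosening; can be loosened 1.1 rad; stays where left.
- washer: Brass washer, 102 mm across, 4 mm thick, between dial and lock ring; keyed, so it cannot turn and the ring does not drag the dial. Origin on the mill's axis at its underside. Properly tight, the ring presses on it with 65 to 115 N: a steady clockwise push of 9 to 13 N at the red grip, square to its arm. Over 170 N (20 N at the grip) is overtightened.
- catch_bowl: Bystander: small steel bowl, 112 mm across, 45 mm high, under the spout. Origin under its centre.
- mortar: Bystander: dark bronze mortar, 104 mm across, 100 mm high. Origin under its centre.
- mill_brush: Bystander: wooden brush, 170 mm long, lying on the table to the right of the mill.
- herb_jar: Bystander: amber jar with white cap, 68 mm across, 105 mm high. Origin under its centre.

How it is judged:
On the way, in this order (a step that is already met when the one before it is completed fails the run):
1. the lock ring is slackened: it no longer presses on the washer (contact force between lock_ring and washer below 2 N), for 0.3 s.
2. the dial's green line is at the pointer, with the ring still slack (value of joint dial between -0.06 and 0.06 rad and contact force between lock_ring and washer below 5 N), for 0.3 s.
3. the lock ring is tight again (contact force between lock_ring and washer above 65 N), for 0.3 s.
At the end, for the whole second after the job is handed in: The dial's green line is at the pointer (dial angle within 0.06 rad of 0), the lock ring is at rest, pressing on the washer with 65 to 115 N, and the robot has let go (contact force between lock_ring and washer between 65 and 115 N and value of joint dial between -0.06 and 0.06 rad and angular speed of lock_ring below 0.05 rad/s); the robot touches nothing.
It fails at once if the lock ring is overtightened: it presses on the washer with more than 170 N (contact force between lock_ring and washer above 170 N).
It fails at once if the dial stands off its mark and off its starting place (0.07 to 0.45 rad, or below -0.07) while the ring presses on the washer with more than 30 N: turned under the tight ring, or locked off its mark (contact force between lock_ring and washer above 30 N and (value of joint dial between 0.07 and 0.45 rad or value of joint dial below -0.07 rad)).
It fails at once if the bowl, mortar, brush or jar is moved more than 30 mm (distance of any of catch_bowl, mortar, mill_brush, herb_jar from where it was at the start of the episode above 0.03 m).
It also fails if it takes over 72 s, if anything falls off the work surface, if the arm or the gripper's body presses on something with over 40 N, if the wrist force passes 120 N, or if a joint passes its speed limit or range.

### The arm

A 6-joint arm with a two-finger parallel gripper is mounted at the origin on the work surface. World frame = base frame: x ahead of the robot, y to its left, z up, the work surface at z = 0. Lengths are in m, angles in rad, forces in N, time in s.
With the tool pointing down it reaches from about 0.35 to 0.925 m from the base axis. Payload 6.4 kg.
Tool frame: the origin (TCP) lies at the very end of the fingers, on their centre line; the grasp point (between the pads) lies 19 mm behind it (manip.hold_point_z is the distance from the TCP to the grasp point, in m); z points along the fingers, y is the direction in which the jaws open and shut (so a half turn about z gives the same grasp; the last joint's range is limited). The gripper opens to 85 mm and grips with 20 to 120 N. Pads are 22 mm wide; open, the fingers measure 114 mm over their backs; the gripper's body (76 mm by 85 mm) begins 54 mm behind the grasp point. The pads swing forward as they close: fully open they stand 13 mm farther back than shut.
Start: joints at [1.15, 0.245, 1.558, -0, 1.339, -0.174], TCP at [0.159, 0.63, 0.205] pointing down, gripper open.
Joint ranges: [-3.13, 3.13], [-1.02, 2.26], [0.13, 2.54], [-0.95, 4.09], [0.21, 2.88], [-2.74, 2.74]. Speed limits (rad/s): [2.57, 2.57, 3.14, 3.14, 3.14, 3.14].

### API

Orientations are given as a 3x3 rotation matrix whose columns are the frame's x, y, z axes.
In Python, from station import manip gives the robot as it stands.
- The arm moves only by the tool apply_moves, never from a script. Its argument "series" is a list of rows, each a list of 7 numbers: the turn, a rotation vector about the world's x, y, z in units of 5 degrees (1.0 is 5 degrees), then the shift along the world's x, y, z in units of 50 mm (1.0 is 50 mm), then the opening, from 0 (shut) to 1 (fully open). In form: [[wx, wy, wz, tx, ty, tz, claw], ...]. A call has 1 to 5 rows; each row is the pose to reach, as a shift and turn from the pose measured when the call began; what a row does not reach only later rows make up. A row lasts 1/10 s, in which the tool goes at most 50 mm and 8.59 degrees, less where a joint would pass 70% of its speed; a pose out of reach is approached as far as the arm can. A call with a gripper value outside its range is refused whole. The fingers move at their own pace and stop on an object; "newtons" is the grip in N (left out, the last holds). Time passes only in rows, so rows that repeat a pose let the fingers close. It gives the time, the measured TCP pose, the force and the opening at its end, in the units of the state.
- manip.get_state(): the state, without advancing time (a new reading comes with each control period).
- manip.snapshot(name): name is "side" or "top"; returns the picture (480x640x3 uint8, blue, green, red); there is no depth.
- manip.camera_params(name): a dict with "K" (3x3 intrinsics, pixels), "R" (3x3) and "t" (3): a world point X has camera coordinates R X + t. Camera axes: x right, y down, z forward; pixel columns grow to the right and rows downward; lengths in m; the calibration is good to about 2 mm. A picture is of the moment at which its call begins. camera_params takes no time and is no camera call.
- manip.job_done(): hands the job in, once; it reports no verdict.
The state is a dict: "time_s": time; "qpos": joint angles; "qd": joint speeds; "effort": joint torques, N m; "position": TCP position; "tcp_rot": TCP orientation; "ft_force": force on the tool from outside, world axes, zero at the start; "ft_torque": the same for the moment, N m; "finger_gap": finger opening in m.
Only numpy, scipy, OpenCV 4.12 (cv2) and the standard library are available. Lean on these libraries where they do the work, as an engineer would, in place of code of your own. Each camera call takes 0.05 s, during which the arm holds its last target.

## Working session

There is one attempt and no reset: what is moved stays moved. The work goes in short steps, Python scripts to look and compute and a tool call to move; the robot and the scene stay as the last step left them, time stands still between calls to the robot, and variables do not carry over. Pictures are saved under pics/ and viewed, and the job is handed in when it is done.

Besides the shell and the picture viewer there is one more tool, called after "Call:" by a JSON object that holds its "name" and its "arguments". apply_moves: Moves the arm, as the interface text tells. Its arguments: {"type":"object","properties":{"series":{"type":"array"},"newtons":{"type":"number"}},"required":["series"]}

```bash
ls; mkdir -p pics; python3 - <<'E'
from station import manip
import cv2
for n in("side","top"):
    cv2.imwrite(f"pics/{n}0.png",manip.snapshot(n)); p=manip.camera_params(n); print(n,p)
s=manip.get_state();print(s)
E
```

```text
pics
side {'K': array([[613.156011  ,   0.        , 322.23154069],
       [  0.        , 613.156011  , 241.053389  ],
       [  0.        ,   0.        ,   1.        ]]), 'R': array([[-0.98545735, -0.16985011, -0.0049752 ],
       [-0.08728758,  0.53112254, -0.84278688],
       [ 0.14578988, -0.83009625, -0.53822441]]), 't': array([0.57990129, 0.17308317, 1.69988985])}
top {'K': array([[444.52527222,   0.        , 326.96057186],
       [  0.        , 444.52527222, 239.64986725],
       [  0.        ,   0.        ,   1.        ]]), 'R': array([[-0.00198827, -0.99966379,  0.0258524 ],
       [-0.98196468, -0.00293576, -0.18904166],
       [ 0.189054  , -0.025762  , -0.9816287 ]]), 't': array([-0.02363816,  0.59052271,  1.03422724])}
{'time_s': 0.1, 'qpos': array([ 1.14989019e+00,  2.45766398e-01,  1.55890236e+00,  2.74134475e-06,
        1.33870522e+00, -1.74055033e-01]), 'qd': array([ 0.00042105, -0.00242383, -0.00449048, -0.00106507,  0.00097511,
       -0.00045655]), 'effort': array([ 1.09820948e-05, -4.30673039e+01, -3.27130294e+01, -1.59804763e-04,
        2.74902653e-03,  6.69282528e-06]), 'position': array([0.15856436, 0.62979255, 0.20397087]), 'tcp_rot': array([[-9.69686398e-01,  2.44351707e-01, -7.30263932e-04],
       [ 2.44352600e-01,  9.69685086e-01, -1.62476264e-03],
       [ 3.11112519e-04, -1.75395212e-03, -9.99998413e-01]]), 'ft_force': array([ 0.63962125, -0.44876415, -0.12831626]), 'ft_torque': array([-0.00354454, -0.05517963,  0.02130636]), 'finger_gap': 0.0856178265424911}
```

View pics/side0.png

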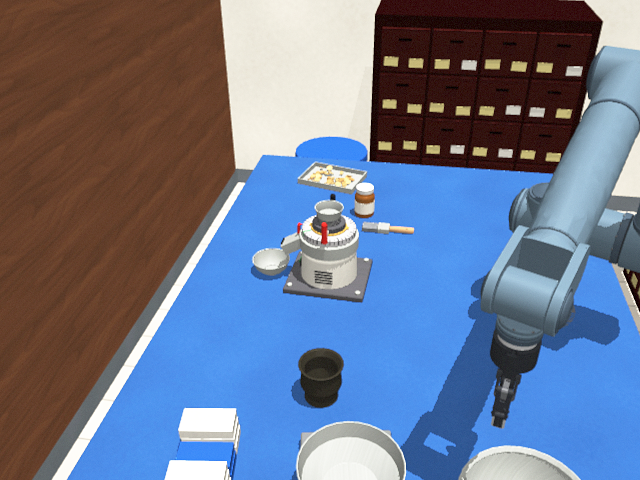

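View pics/top0.png

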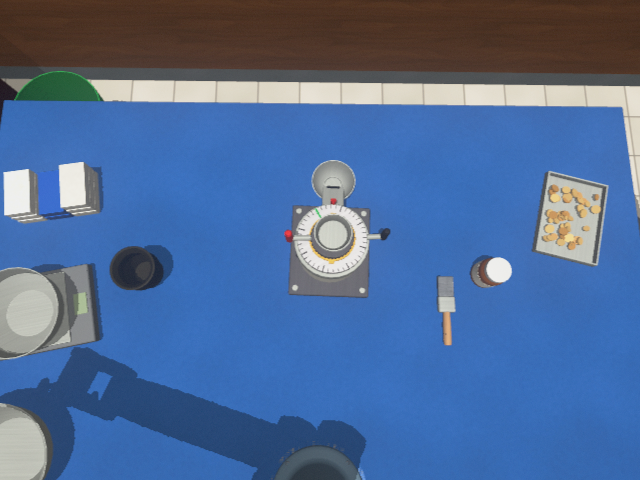

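```bash
python3 - <<'E'
import cv2
a=cv2.imread("pics/top0.png")[150:310,270:410];cv2.imwrite("pics/t0c.png",cv2.resize(a,None,fx=3.7,fy=3.7,interpolation=2)[:600])
a=cv2.imread("pics/side0.png")[180:300,250:390];cv2.imwrite("pics/s0c.png",cv2.resize(a,None,fx=5,fy=5,interpolation=2))
E
```

```text
(no output)
```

View pics/t0c.png

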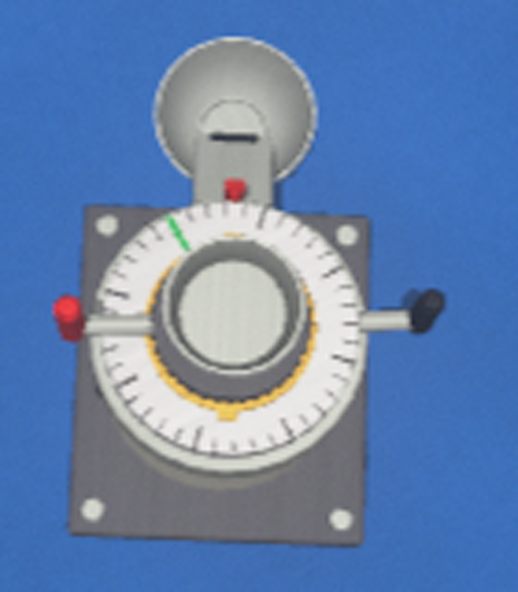

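View pics/s0c.png

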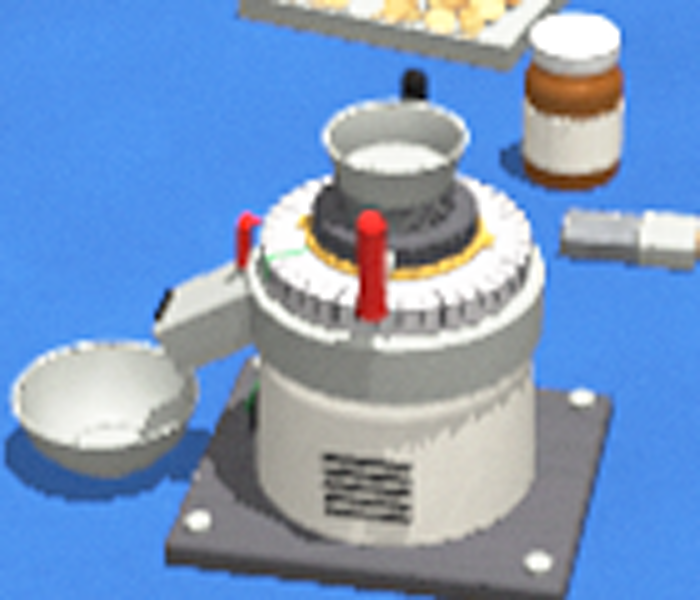

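```bash
cat > h.py <<'E'
import numpy as np
from station import manip
def ray(n,uv,z):
    p=manip.camera_params(n);R=np.array(p['R']);t=np.array(p['t']);K=np.array(p['K'])
    c=-R.T@t;d=R.T@np.linalg.inv(K)@np.array([*uv,1.]);return c+d*(z-c[2])/d[2]
def proj(n,X):
    p=manip.camera_params(n);q=p['K']@(p['R']@np.asarray(X)+p['t']);return q[:2]/q[2]
E
python3 - <<'E'
from h import *
T=lambda a,b:(270+a/3.7,150+b/3.7)
S=lambda a,b:(250+a/5,180+b/5)
for n,a,b,z in [("redtop",66,306,.243),("blktop",434,298,.218),("ptr",234,200,.176),("cup",233,309,.24),("grn out",171,219,.176),("grn in",187,249,.176)]:
    print(n,ray("top",T(a,b),z))
for a,b in [(107,225),(346,235),(92,510),(341,520)]: print(ray("top",T(a,b),.015))
for n,a,b,z in [("redtop",370,222,.243),("blktop",414,80,.218),("cup",397,140,.24),("ptr",249,222,.18)]:
    print("s",n,ray("side",S(a,b),z))
E
```

```text
redtop [0.56875574 0.06088781 0.243     ]
blktop [ 0.57931798 -0.14591178  0.218     ]
ptr [ 0.6478986  -0.03430694  0.176     ]
cup [ 0.56800533 -0.03083837  0.24      ]
grn out [0.63597521 0.00337435 0.176     ]
grn in [ 0.61760529 -0.00618797  0.176     ]
[0.67403212 0.04769899 0.015     ]
[ 0.66762166 -0.11908163  0.015     ]
[0.47599138 0.05582585 0.015     ]
[ 0.46927639 -0.1122092   0.015     ]
s redtop [0.5701651 0.0719807 0.243    ]
s blktop [ 0.57878916 -0.13042722  0.218     ]
s cup [ 0.57101084 -0.0208324   0.24      ]
s ptr [ 0.65474263 -0.02037278  0.18      ]
```

```bash
python3 - <<'E'
from h import *
T=lambda a,b:(270+a/3.7,150+b/3.7)
S=lambda a,b:(250+a/5,180+b/5)
P={n:(manip.camera_params(n)['K']@np.c_[manip.camera_params(n)['R'],manip.camera_params(n)['t']]) for n in("top","side")}
import cv2
for n,a,b in [("red",(66,306),(370,222)),("blk",(434,298),(414,80)),("cup",(233,309),(397,140)),("ptr",(234,186),(247,218)),("s1",(107,225),(200,520)),("s2",(92,510),(538,562)),("s4",(341,520),(580,398))]:
    X=cv2.triangulatePoints(P['top'],P['side'],np.array(T(*a)).reshape(2,1),np.array(S(*b)).reshape(2,1))[:,0];X=X[:3]/X[3]
    print(n,X,[proj(k,X)-v for k,v in(("top",T(*a)),("side",S(*b)))])
for n in P:
    p=manip.camera_params(n);print(n,-p['R'].T@p['t'])
s=manip.get_state();print(proj("side",s['position']),s['position'])
E
```

```text
red [0.57136382 0.06137082 0.23641461] [array([-0.02301512, -0.59149876]), array([0.23587889, 0.05750326])]
blk [ 0.58139038 -0.147453    0.20869203] [array([-0.00132235, -0.03527137]), array([0.01307121, 0.00315785])]
cup [ 0.57150886 -0.03100229  0.23397262] [array([-0.04280655, -1.07532814]), array([0.41135141, 0.097909  ])]
ptr [ 0.65835498 -0.03440138  0.17376633] [array([-0.01936409, -0.49118922]), array([0.19524322, 0.05933377])]
s1 [0.67314791 0.04751854 0.02027189] [array([-0.00712074, -0.18480379]), array([0.08422973, 0.02411195])]
s2 [0.4774941  0.05566237 0.0206994 ] [array([-0.03037442, -0.79708005]), array([0.36965052, 0.0514099 ])]
s4 [ 0.47193775 -0.11167714  0.01944176] [array([-0.04650124, -1.20901595]), array([0.52164469, 0.06716885])]
top [0.38430065 0.00474719 1.12747164]
side [0.33874926 1.41764012 1.06367957]
[499.72694083 422.02256897] [0.15856436 0.62979255 0.20397087]
```

Call:
{"name": "apply_moves", "arguments": {"series": [[0,0,-1,0,0,1,1],[0,0,-2.5,0.4,-0.6,1.8,1],[0,0,-4,1,-1.3,2,1],[0,0,-5.5,1.6,-2.1,2,1],[0,0,-7,2.2,-2.9,2,1]]}}

```text
time_s: 0.6
position: [0.2691, 0.4837, 0.3044]
tcp_rot: [[-0.651, 0.759, -0.001], [0.759, 0.651, -0.0], [0.0, -0.001, -1.0]]
ft_force: [0.8, 0.5, -0.5]
finger_gap: 0.0855
```

```bash
cat >> h.py <<'E'
from scipy.spatial.transform import Rotation as Ro
C=np.array([.568,-.031])
def pt(ang,r): return C+r*np.array([np.cos(ang),np.sin(ang)])
def row(pos,xang):
    "row (units) from present pose to tool-down pose with tool x at world angle xang"
    s=manip.get_state();x=np.array([np.cos(xang),np.sin(xang),0]);z=np.array([0,0,-1.]);y=np.cross(z,x)
    w=Ro.from_matrix(np.c_[x,y,z]@np.array(s['tcp_rot']).T).as_rotvec()/np.radians(5)
    return np.round(np.r_[w,(np.array(pos)-s['position'])/.05],2)
def st():
    s=manip.get_state();p=s['position'];R=s['tcp_rot'];d=p[:2]-C
    print("t %.2f pos %s gap %.4f F %s xang %.3f pol ang %.3f r %.4f q6 %.2f"%(s['time_s'],np.round(p,4),s['finger_gap'],np.round(s['ft_force'],1),np.arctan2(R[1,0],R[0,0]),np.arctan2(d[1],d[0]),np.hypot(*d),s['qpos'][5]))
def line(pos,ang):print(row(pos,ang))
E
python3 -c "
from h import *
st();line([*pt(1.562,.092),.30],1.562)"
```

```text
t 0.60 pos [0.2691 0.4837 0.3044] gap 0.0855 F [ 0.8  0.5 -0.5] xang 2.279 pol ang 2.097 r 0.5952 q6 0.15
[ 0.   -0.01 -8.22  5.99 -8.45 -0.09]
```

Call:
{"name": "apply_moves", "arguments": {"series": [[0,0,-1,0.5,-0.8,0,1],[0,0,-2,1.1,-1.55,0,1],[0,0,-3,1.65,-2.35,0,1],[0,0,-4,2.2,-3.1,0,1],[0,0,-5,2.75,-3.9,0,1]]}}

```text
time_s: 1.1
position: [0.4071, 0.287, 0.3041]
tcp_rot: [[-0.266, 0.964, -0.001], [0.964, 0.266, 0.0], [0.0, -0.001, -1.0]]
ft_force: [0.1, 0.7, -1.0]
finger_gap: 0.0851
```

Call:
{"name": "apply_moves", "arguments": {"series": [[0,0,-1,0.5,-0.8,0,1],[0,0,-2,1.1,-1.55,0,1],[0,0,-3,1.65,-2.35,0,0.7],[0,0,-3.1,2.2,-3.1,0,0.6],[0,0,-3.2,2.75,-3.9,0,0.6]]}}

```text
time_s: 1.6
position: [0.5452, 0.0903, 0.3037]
tcp_rot: [[0.011, 1.0, -0.001], [1.0, -0.011, 0.001], [0.001, -0.001, -1.0]]
ft_force: [0.8, 0.4, -0.4]
finger_gap: 0.0511
```

```bash
python3 -c "
from h import *
st();line([*pt(1.562,.092),.30],1.562);line([*pt(1.562,.092),.206],1.562)"
```

```text
t 1.60 pos [0.5452 0.0903 0.3037] gap 0.0511 F [ 0.8  0.4 -0.4] xang 1.560 pol ang 1.757 r 0.1234 q6 -0.03
[-0.01 -0.02  0.02  0.47 -0.59 -0.07]
[-0.01 -0.02  0.02  0.47 -0.59 -1.95]
```

Call:
{"name": "apply_moves", "arguments": {"series": [[0,0,0,0.24,-0.3,0,0.6],[0,0,0,0.47,-0.59,0,0.6],[0,0,0,0.47,-0.59,-0.3,0.6],[0,0,0,0.47,-0.59,-0.7,0.6]]}}

```text
time_s: 2.0
position: [0.5688, 0.0617, 0.2684]
tcp_rot: [[0.01, 1.0, -0.0], [1.0, -0.01, 0.001], [0.001, -0.0, -1.0]]
ft_force: [-0.2, 0.5, 0.0]
finger_gap: 0.0515
```

```bash
cat >> h.py <<'E'
import cv2
def pic(n,name,x0,x1,y0,y1,f):
    a=manip.snapshot(n)[y0:y1,x0:x1];cv2.imwrite("pics/"+name,cv2.resize(a,None,fx=f,fy=f,interpolation=2))
E
python3 -c "
from h import *
st();pic('side','s1.png',250,390,160,280,5);pic('top','t1.png',250,410,150,290,4)"
```

```text
t 2.00 pos [0.5688 0.0617 0.2684] gap 0.0515 F [-0.2  0.5  0. ] xang 1.561 pol ang 1.562 r 0.0927 q6 -0.08
```

View pics/s1.png

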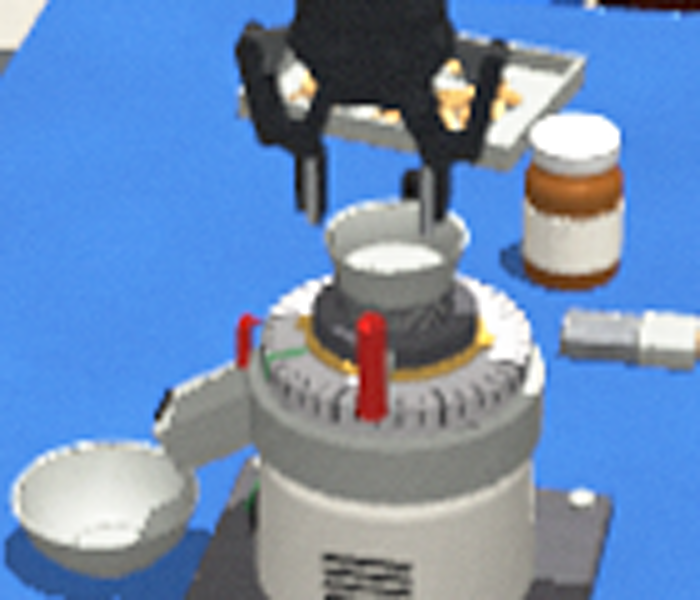

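View pics/t1.png

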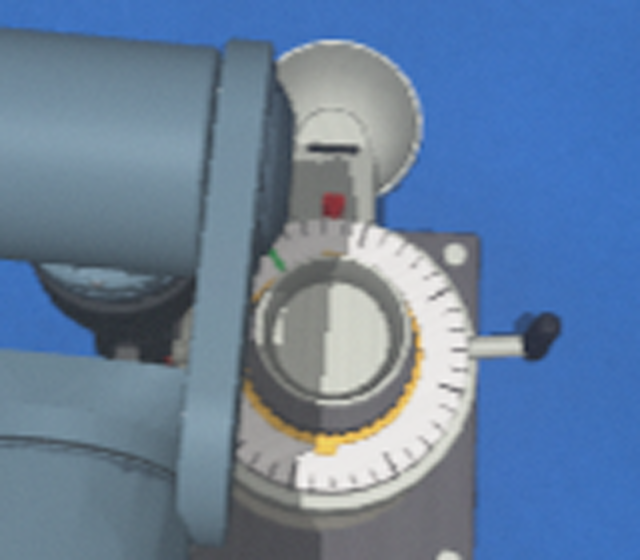

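```bash
python3 -c "
from h import *
s=manip.get_state();p=s['position']
S=lambda q:(q-[250,160])*5
for z in(.2684,.276,.243): print(z,S(proj('side',[*p[:2],z])))
pic('side','s1b.png',220,420,60,220,4)"
```

```text
0.2684 [380.73874234 271.0815574 ]
0.276 [380.71609846 258.32293799]
0.243 [380.81358042 313.24882487]
```

View pics/s1b.png

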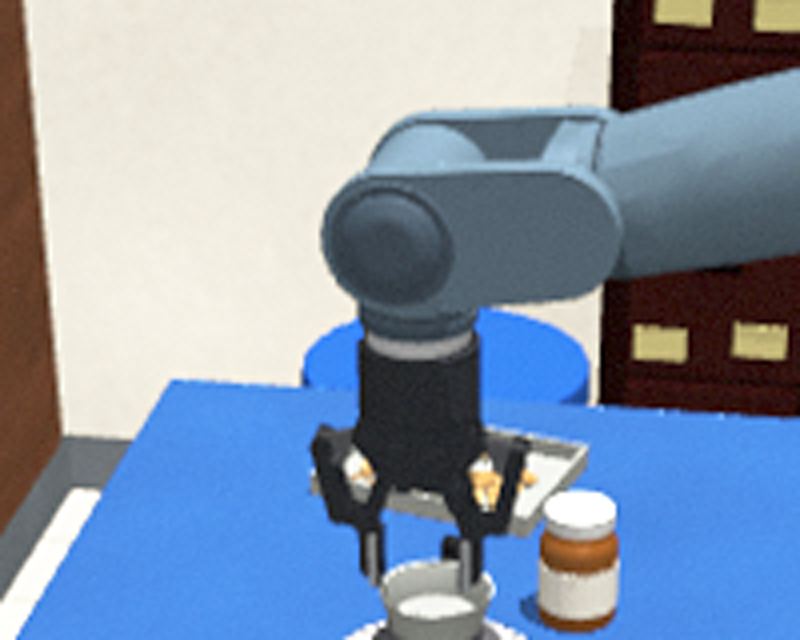

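Call:
{"name": "apply_moves", "arguments": {"series": [[0,0,0,0,0,0,0.25],[0,0,0,0,0,0,0.25],[0,0,0,0,0,0,0.25]]}}

```text
time_s: 2.45
position: [0.5672, 0.0627, 0.2673]
tcp_rot: [[0.008, 1.0, -0.005], [1.0, -0.008, 0.001], [0.001, -0.005, -1.0]]
ft_force: [-0.2, 0.8, 0.5]
finger_gap: 0.0215
```

```bash
python3 -c "
from h import *
st();pic('side','s2.png',250,390,160,280,5)"
```

```text
t 2.45 pos [0.5672 0.0627 0.2673] gap 0.0215 F [-0.2  0.8  0.5] xang 1.563 pol ang 1.580 r 0.0937 q6 -0.08
```

View pics/s2.png

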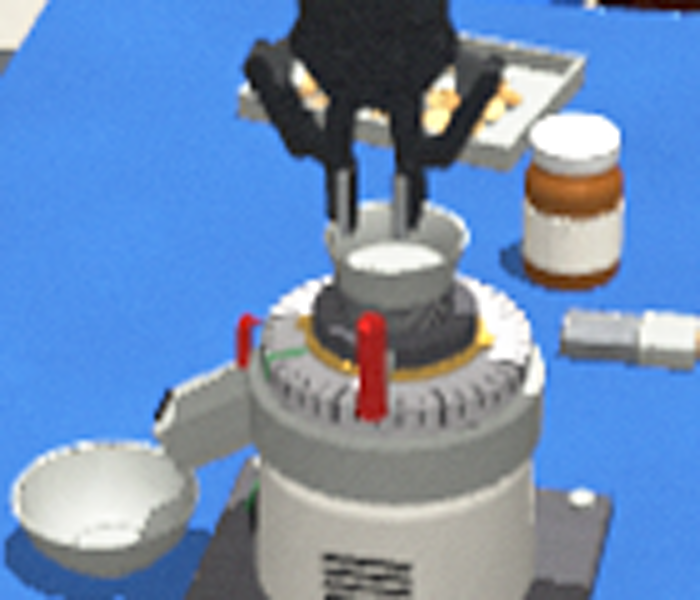

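Call:
{"name": "apply_moves", "arguments": {"series": [[0,0,0,0.03,-0.03,0,0.45],[0,0,0,0.03,-0.03,0,0.45],[0,0,0,0.03,-0.03,-0.4,0.45],[0,0,0,0.03,-0.03,-0.8,0.45],[0,0,0,0.03,-0.03,-0.8,0.45]]}}

```text
time_s: 3.0
position: [0.5669, 0.0611, 0.2241]
tcp_rot: [[0.009, 1.0, -0.01], [1.0, -0.009, 0.002], [0.002, -0.011, -1.0]]
ft_force: [-0.8, -0.6, 0.1]
finger_gap: 0.0387
```

```bash
python3 -c "
from h import *
st();pic('side','s3.png',250,390,160,280,5)"
```

```text
t 3.00 pos [0.5669 0.0611 0.2241] gap 0.0387 F [-0.8 -0.6  0.1] xang 1.562 pol ang 1.583 r 0.0921 q6 -0.08
```

View pics/s3.png

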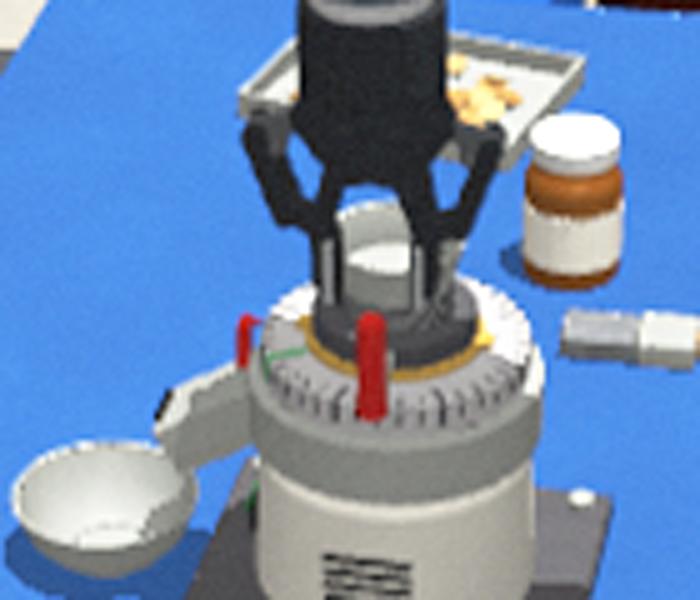

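```bash
python3 -c "
from h import *
pic('top','t3.png',230,410,170,290,4);pic('top','t3f.png',0,640,0,480,1)
p=manip.get_state()['position']
print((proj('top',p)-[230,170])*4, (proj('top',[*p[:2],.3])-[230,170])*4)"
```

```text
[233.03122146 255.72060956] [224.04266539 225.31234639]
```

View pics/t3.png

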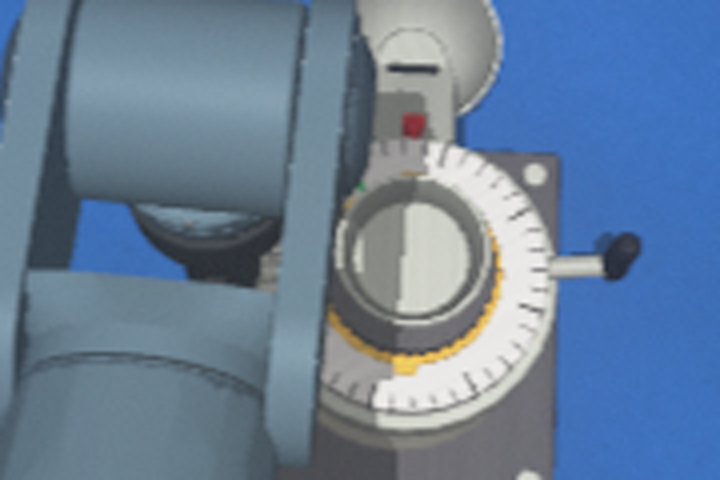

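View pics/t3f.png

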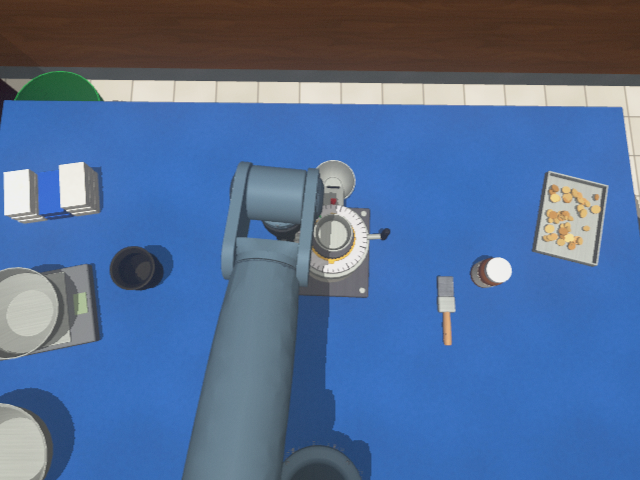

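Call:
{"name": "apply_moves", "arguments": {"series": [[0,0.1,0,0.04,0,-0.1,0.5],[0,0.1,0,0.04,0,-0.2,0.5],[0,0.1,0,0.04,0,-0.3,0.5],[0,0.1,0,0.04,0,-0.36,0.5],[0,0.1,0,0.04,0,-0.36,0.5]]}}

```text
time_s: 3.65
position: [0.5708, 0.061, 0.2094]
tcp_rot: [[0.009, 1.0, -0.013], [1.0, -0.009, 0.001], [0.001, -0.013, -1.0]]
ft_force: [-0.2, -0.2, -0.1]
finger_gap: 0.0428
```

```bash
python3 -c "
from h import *
st();pic('side','s4.png',250,390,160,280,5)"
```

```text
t 3.65 pos [0.5708 0.061  0.2094] gap 0.0428 F [-0.2 -0.2 -0.1] xang 1.562 pol ang 1.541 r 0.0920 q6 -0.08
```

View pics/s4.png

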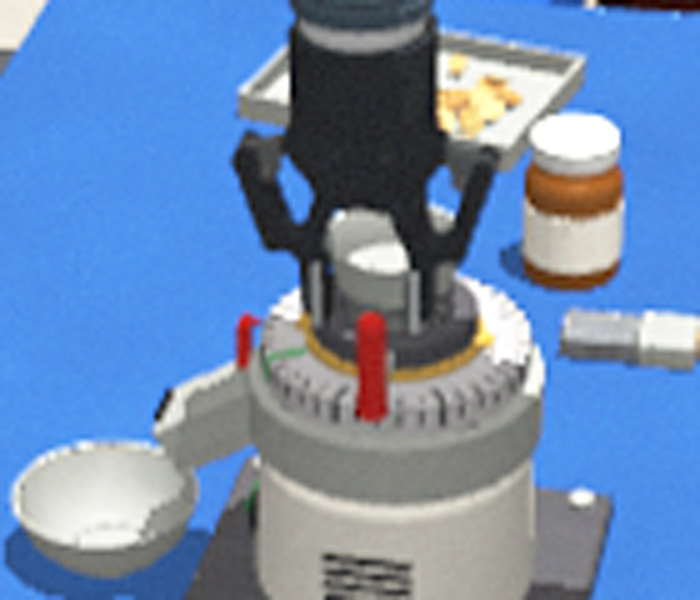

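Call:
{"name": "apply_moves", "arguments": {"series": [[0,-0.15,0,-0.04,0,-0.05,0.4],[0,-0.15,0,-0.04,0,-0.05,0.3],[0,-0.15,0,-0.04,0,-0.05,0.2],[0,-0.15,0,-0.04,0,-0.05,0.15],[0,-0.15,0,-0.04,0,-0.05,0.15]], "newtons": 20}}

```text
time_s: 4.2
position: [0.5693, 0.061, 0.2076]
tcp_rot: [[0.009, 1.0, 0.001], [1.0, -0.009, 0.001], [0.001, 0.001, -1.0]]
ft_force: [0.7, 1.1, -0.2]
finger_gap: 0.0137
```

```bash
python3 -c "
from h import *
st();pic('side','s5.png',250,390,160,280,5)"
```

```text
t 4.20 pos [0.5693 0.061  0.2076] gap 0.0137 F [ 0.7  1.1 -0.2] xang 1.562 pol ang 1.556 r 0.0920 q6 -0.08
```

View pics/s5.png

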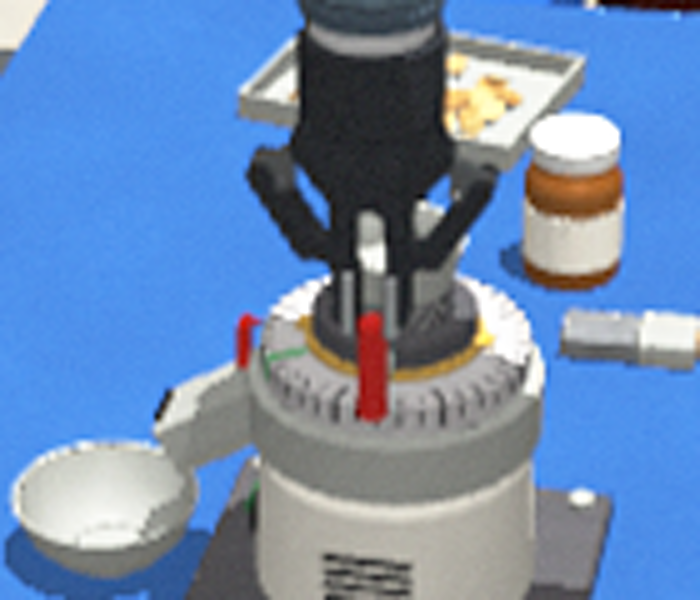

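Call:
{"name": "apply_moves", "arguments": {"series": [[0,0,0,0,0,0,0.45],[0,0,0,0,0,0,0.45],[0,0,0,0,0,-0.1,0.45],[0,0,0,0,0,-0.2,0.45],[0,0,0,0,0,-0.25,0.45]]}}

```text
time_s: 4.75
position: [0.5688, 0.061, 0.194]
tcp_rot: [[0.009, 1.0, -0.0], [1.0, -0.009, 0.001], [0.001, -0.0, -1.0]]
ft_force: [1.2, -0.4, -0.2]
finger_gap: 0.0384
```

```bash
python3 -c "
from h import *
st();pic('side','s6.png',270,370,190,270,8)
for y in (.061,.09):
  for z in (.24,.2): print(y,z,proj('side',[.569,y,z]),proj('top',[.569,y,z]))"
```

```text
t 4.75 pos [0.5688 0.061  0.194 ] gap 0.0384 F [ 1.2 -0.4 -0.2] xang 1.562 pol ang 1.562 r 0.0920 q6 -0.08
0.061 0.24 [325.14660975 223.2849332 ] [287.87360939 232.88630575]
0.061 0.2 [325.18309004 236.24406338] [289.01257714 236.72878627]
0.09 0.24 [323.27828082 228.99528804] [273.58414076 232.83884575]
0.09 0.2 [323.3404416  242.07252221] [275.31890585 236.68634584]
```

View pics/s6.png

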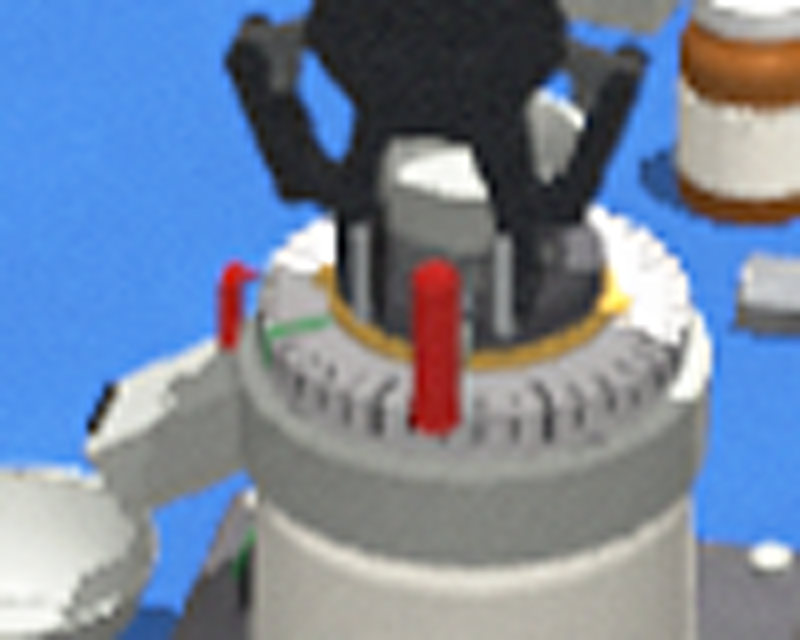

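Call:
{"name": "apply_moves", "arguments": {"series": [[0,0,0,0,0,0,0.25],[0,0,0,0,0,0,0.15],[0,0,0,0,0,0,0.15],[0,0,0,0,0,0,0.15],[0,0,0,0,0,0,0.15]]}}

```text
time_s: 5.3
position: [0.5687, 0.061, 0.1935]
tcp_rot: [[0.009, 1.0, -0.001], [1.0, -0.009, 0.001], [0.001, -0.001, -1.0]]
ft_force: [1.8, -0.2, -1.9]
finger_gap: 0.0148
```

```bash
python3 -c "
from h import *
st();pic('side','s7.png',270,370,190,270,8);pic('top','t7.png',270,350,200,280,7)"
```

```text
t 5.30 pos [0.5687 0.061  0.1935] gap 0.0148 F [ 1.8 -0.2 -1.9] xang 1.562 pol ang 1.564 r 0.0920 q6 -0.08
```

View pics/s7.png

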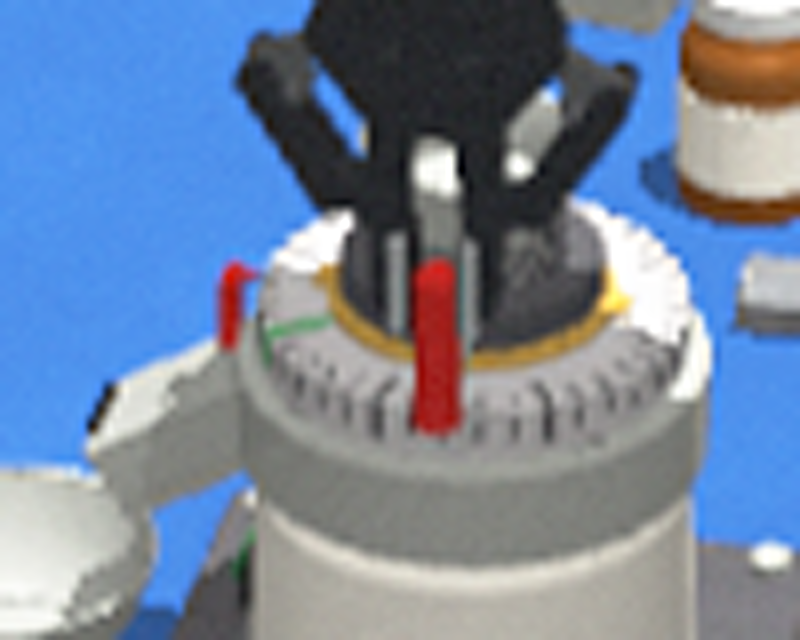

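View pics/t7.png

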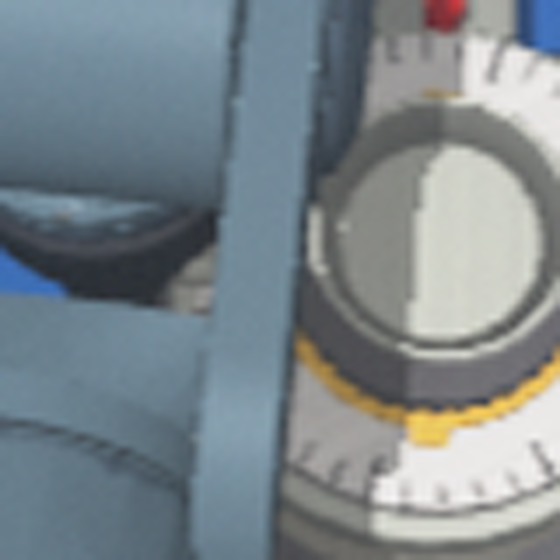

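```bash
cat >> h.py <<'E'
def arc(a0,a1,r,z,n=5,off=0):
    for a in np.linspace(a0,a1,n+1)[1:]: print(list(map(float,row([*pt(a,r),z],a+off))))
E
python3 -c "
from h import *
arc(1.562,1.862,.092,.194)"
```

```text
[-0.02, -0.01, 0.69, -0.11, -0.0, 0.01]
[-0.02, -0.01, 1.37, -0.22, -0.01, 0.01]
[-0.02, -0.01, 2.06, -0.33, -0.03, 0.01]
[-0.02, -0.01, 2.75, -0.43, -0.05, 0.01]
[-0.02, -0.01, 3.44, -0.54, -0.08, 0.01]
```

Call:
{"name": "apply_moves", "arguments": {"series": [[0,0,0.7,-0.11,0,0,0.25],[0,0,1.4,-0.22,-0.01,0,0.25],[0,0,2.05,-0.33,-0.03,0,0.25],[0,0,2.75,-0.43,-0.05,0,0.25],[0,0,3.4,-0.54,-0.08,0,0.25]]}}

```text
time_s: 5.9
position: [0.542, 0.0567, 0.1943]
tcp_rot: [[-0.286, 0.958, 0.0], [0.958, 0.286, 0.001], [0.001, 0.001, -1.0]]
ft_force: [1.5, -2.6, -1.2]
finger_gap: 0.0212
```

```bash
python3 -c "
from h import *
st();pic('side','s8.png',270,370,190,270,8)
arc(1.862,2.162,.092,.194)"
```

```text
t 5.90 pos [0.542  0.0567 0.1943] gap 0.0212 F [ 1.5 -2.6 -1.2] xang 1.861 pol ang 1.859 r 0.0915 q6 -0.39
[-0.01, -0.01, 0.68, -0.1, -0.03, -0.0]
[-0.01, -0.01, 1.37, -0.2, -0.07, -0.0]
[-0.01, -0.01, 2.06, -0.3, -0.11, -0.0]
[-0.01, -0.01, 2.74, -0.4, -0.17, -0.0]
[-0.01, -0.01, 3.43, -0.49, -0.23, -0.0]
```

View pics/s8.png

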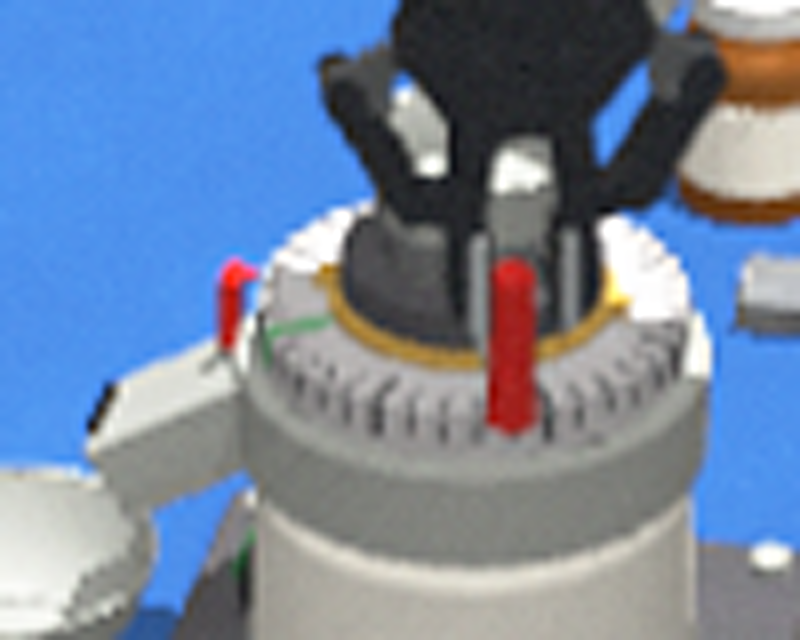

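Call:
{"name": "apply_moves", "arguments": {"series": [[0,0,0.7,-0.1,-0.03,0,0.25],[0,0,1.35,-0.2,-0.07,0,0.25],[0,0,2.05,-0.3,-0.11,0,0.25],[0,0,2.75,-0.4,-0.17,0,0.25],[0,0,3.4,-0.49,-0.23,0,0.25]]}}

```text
time_s: 6.45
position: [0.5174, 0.0451, 0.1951]
tcp_rot: [[-0.556, 0.831, 0.001], [0.831, 0.556, 0.0], [-0.0, 0.001, -1.0]]
ft_force: [1.9, 0.3, 0.5]
finger_gap: 0.0213
```

```bash
python3 -c "
from h import *
st()
arc(2.162,2.462,.092,.194)"
```

```text
t 6.45 pos [0.5174 0.0451 0.1951] gap 0.0213 F [1.9 0.3 0.5] xang 2.161 pol ang 2.158 r 0.0914 q6 -0.72
[-0.01, 0.01, 0.7, -0.1, -0.06, -0.02]
[-0.01, 0.01, 1.39, -0.19, -0.13, -0.02]
[-0.01, 0.01, 2.08, -0.27, -0.2, -0.02]
[-0.01, 0.01, 2.77, -0.35, -0.28, -0.02]
[-0.01, 0.01, 3.45, -0.42, -0.37, -0.02]
```

Call:
{"name": "apply_moves", "arguments": {"series": [[0,0,0.7,-0.1,-0.06,0,0.25],[0,0,1.4,-0.19,-0.13,0,0.25],[0,0,2.1,-0.27,-0.2,0,0.25],[0,0,2.75,-0.35,-0.28,0,0.25],[0,0,3.65,-0.44,-0.4,0,0.25]]}}

```text
time_s: 6.95
position: [0.4959, 0.0253, 0.196]
tcp_rot: [[-0.79, 0.613, 0.003], [0.613, 0.79, 0.001], [-0.001, 0.003, -1.0]]
ft_force: [1.2, 1.0, 1.4]
finger_gap: 0.0215
```

```bash
python3 -c "
from h import *
st();pic('side','s9.png',270,370,190,270,8)"
```

```text
t 6.95 pos [0.4959 0.0253 0.196 ] gap 0.0215 F [1.2 1.  1.4] xang 2.481 pol ang 2.479 r 0.0915 q6 -1.09
```

View pics/s9.png

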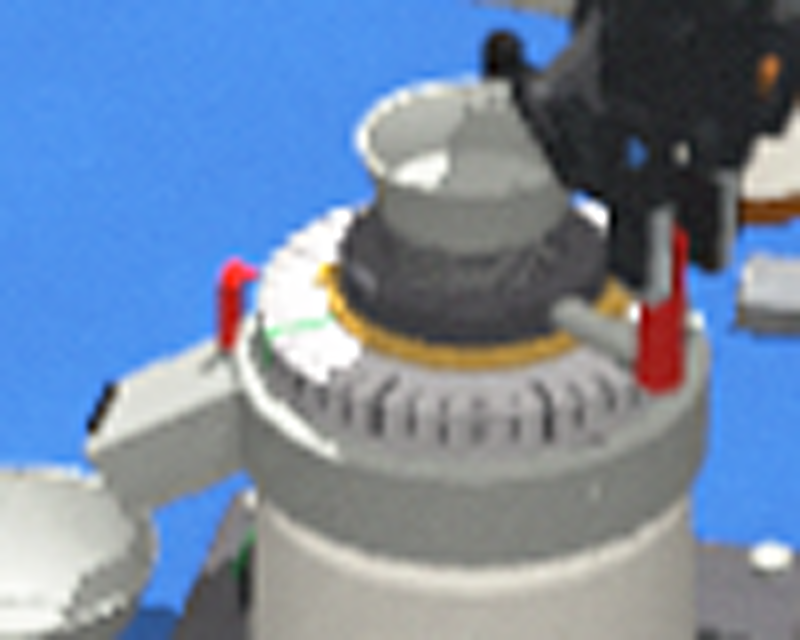

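Call:
{"name": "apply_moves", "arguments": {"series": [[0,0,0,0,0,0.5,0.35],[0,0,0,0,0,1.2,0.5],[0,0,0,0,0,2,0.5],[0,0,-1.5,0.2,-0.5,2,0.5],[0,0,-3,0.5,-1.2,2,0.5]]}}

```text
time_s: 7.5
position: [0.5212, -0.0351, 0.2986]
tcp_rot: [[-0.602, 0.799, 0.006], [0.799, 0.602, -0.001], [-0.004, 0.004, -1.0]]
ft_force: [0.3, 0.2, -0.4]
finger_gap: 0.0428
```

```bash
python3 -c "
from h import *
st();line([*pt(-1.473,.114),.28],1.669)"
```

```text
t 7.50 pos [ 0.5212 -0.0351  0.2986] gap 0.0428 F [ 0.3  0.2 -0.4] xang 2.217 pol ang -3.054 r 0.0469 q6 -0.93
[ 0.03  0.07 -6.27  1.16 -2.19 -0.37]
```

Call:
{"name": "apply_moves", "arguments": {"series": [[0,0,-1.4,0.25,-0.5,0,0.5],[0,0,-2.8,0.5,-1,0,0.5],[0,0,-4.2,0.8,-1.5,0,0.5],[0,0,-5.6,1.05,-2,0,0.5],[0,0,-6.27,1.16,-2.19,-0.3,0.5]]}}

```text
time_s: 8.0
position: [0.581, -0.1471, 0.2858]
tcp_rot: [[-0.091, 0.996, 0.009], [0.996, 0.091, -0.006], [-0.007, 0.008, -1.0]]
ft_force: [-0.2, 1.0, 1.1]
finger_gap: 0.0425
```

```bash
python3 -c "
from h import *
st();line([*pt(-1.473,.114),.19],1.669);pic('side','s10.png',250,400,170,270,5);pic('top','t10.png',260,420,170,290,5)"
```

```text
t 8.00 pos [ 0.581  -0.1471  0.2858] gap 0.0425 F [-0.2  1.   1.1] xang 1.662 pol ang -1.459 r 0.1168 q6 -0.53
[ 0.07  0.1   0.08 -0.04  0.05 -1.92]
```

View pics/s10.png

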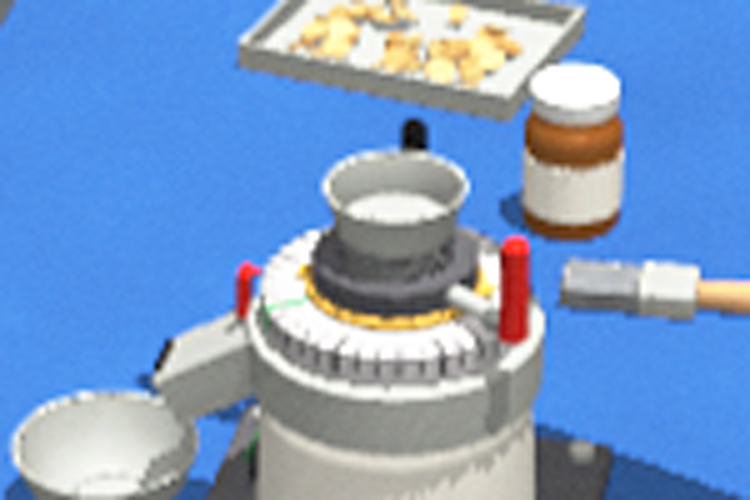

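View pics/t10.png

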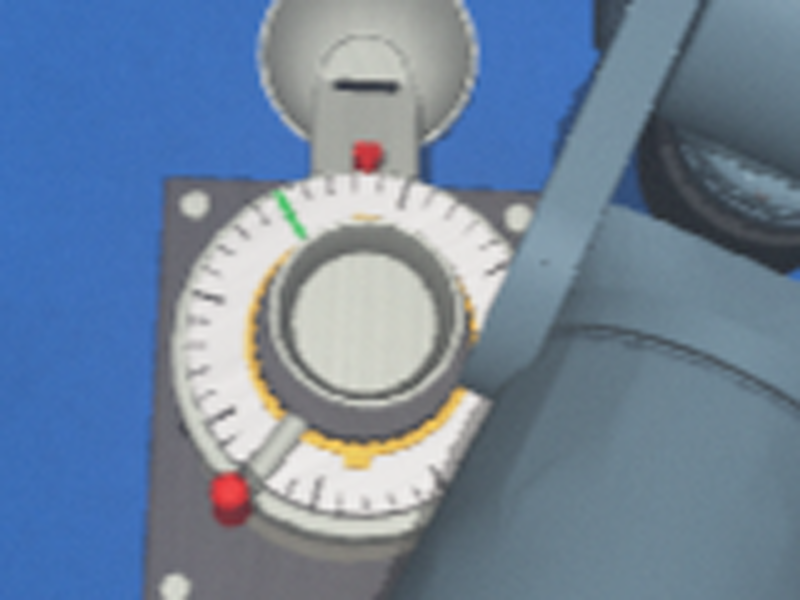

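```bash
python3 -c "
from h import *
st();pic('side','s11.png',250,410,90,210,5)
p=manip.get_state()['position']
f=lambda q:(q-[250,90])*5
print(f(proj('side',p)));print(f(proj('side',p+[0,0,.2])),proj('top',p+[0,0,.2]))"
```

```text
t 8.10 pos [ 0.5786 -0.1454  0.2813] gap 0.0426 F [-1.1 -1.1 -0.4] xang 1.666 pol ang -1.478 r 0.1149 q6 -0.53
[418.51930443 419.01602066]
[420.41888106  82.79796908] [414.16880748 194.47141767]
```

View pics/s11.png

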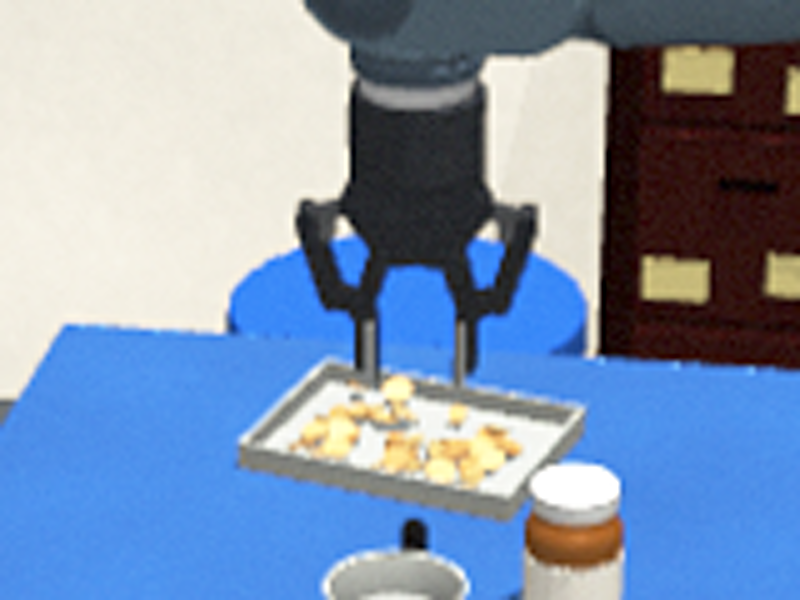

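```bash
python3 -c "
from h import *
for q in [(229,488)]:
  p=ray('top',(260+q[0]/5,170+q[1]/5),.243);print(p,np.arctan2(*(p[:2]-C)[::-1]),np.hypot(*(p[:2]-C)))
g=[ray('top',(260+a/5,170+b/5),.176) for a,b in((278,192),(304,238))]
for p in g: print(p,np.arctan2(*(p[:2]-C)[::-1]),np.hypot(*(p[:2]-C)))
p=ray('top',(260+368/5,170+172/5),.176);print(p,np.arctan2(*(p[:2]-C)[::-1]),np.hypot(*(p[:2]-C)))
"
```

```text
[0.49758312 0.02398828 0.243     ] 2.478609324841525 0.0893434235515131
[0.63776758 0.00473975 0.176     ] 0.47341432451324467 0.0783890593844977
[ 0.61692275 -0.00675945  0.176     ] 0.46003003388729274 0.054598898930767754
[ 0.64711004 -0.03509409  0.176     ] -0.05170574487672963 0.0792159093176081
```

Call:
{"name": "apply_moves", "arguments": {"series": [[0.07,0.1,0.05,0.01,0.02,-0.5,0.5],[0.07,0.1,0.05,0.01,0.02,-1,0.5],[0.07,0.1,0.05,0.01,0.02,-1.5,0.5],[0.07,0.1,0.05,0.01,0.02,-1.9,0.45],[0.07,0.1,0.05,0.01,0.02,-2.1,0.4]]}}

```text
time_s: 8.65
position: [0.5782, -0.1422, 0.1761]
tcp_rot: [[-0.103, 0.995, -0.009], [0.995, 0.103, 0.005], [0.006, -0.009, -1.0]]
ft_force: [-0.2, 0.2, -0.4]
finger_gap: 0.0338
```

```bash
python3 -c "
from h import *
st();line([*pt(-1.473,.114),.165],1.669);pic('side','s12.png',280,380,160,240,8)"
```

```text
t 8.65 pos [ 0.5782 -0.1422  0.1761] gap 0.0338 F [-0.2  0.2 -0.4] xang 1.674 pol ang -1.479 r 0.1117 q6 -0.54
[-0.06 -0.1  -0.06  0.02 -0.05 -0.22]
```

View pics/s12.png

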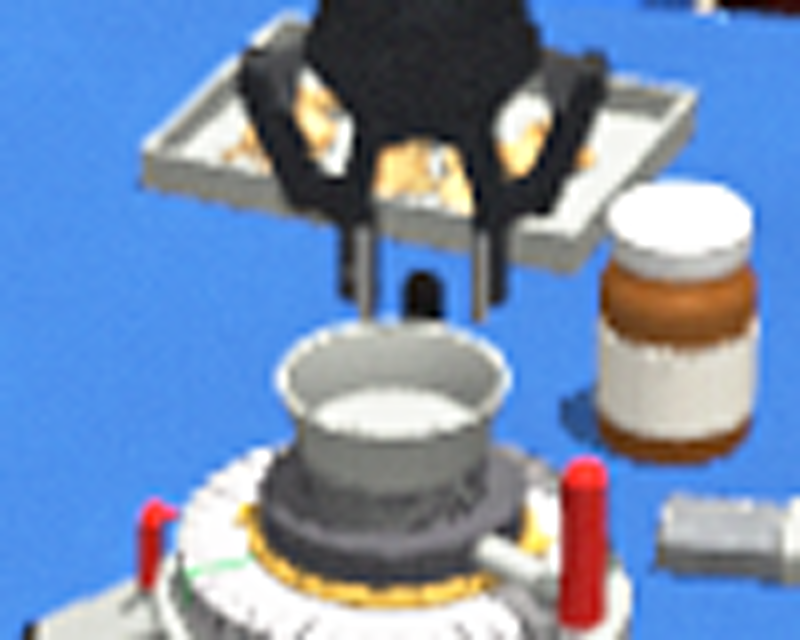

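Call:
{"name": "apply_moves", "arguments": {"series": [[-0.06,-0.1,0,0.02,-0.05,-0.1,0.35],[-0.06,-0.1,0,0.02,-0.05,-0.2,0.28],[-0.06,-0.1,0,0.02,-0.05,-0.28,0.25],[-0.06,-0.1,0,0.02,-0.05,-0.28,0.25]]}}

```text
time_s: 9.1
position: [0.5788, -0.1447, 0.161]
tcp_rot: [[-0.103, 0.995, -0.002], [0.995, 0.103, 0.0], [0.001, -0.002, -1.0]]
ft_force: [0.1, 0.9, 0.7]
finger_gap: 0.0214
```

```bash
python3 -c "
from h import *
st();pic('side','s13.png',280,380,160,240,8)
import math
arc(-1.473,-1.723,.114,.162,5,math.pi)"
```

```text
t 9.10 pos [ 0.5788 -0.1447  0.161 ] gap 0.0214 F [0.1 0.9 0.7] xang 1.674 pol ang -1.476 r 0.1142 q6 -0.54
[-0.0, -0.02, -0.63, -0.11, -0.0, 0.01]
[-0.0, -0.02, -1.21, -0.22, -0.01, 0.01]
[-0.0, -0.02, -1.78, -0.34, -0.0, 0.01]
[-0.0, -0.02, -2.35, -0.45, 0.01, 0.01]
[-0.0, -0.02, -2.93, -0.56, 0.02, 0.01]
```

View pics/s13.png

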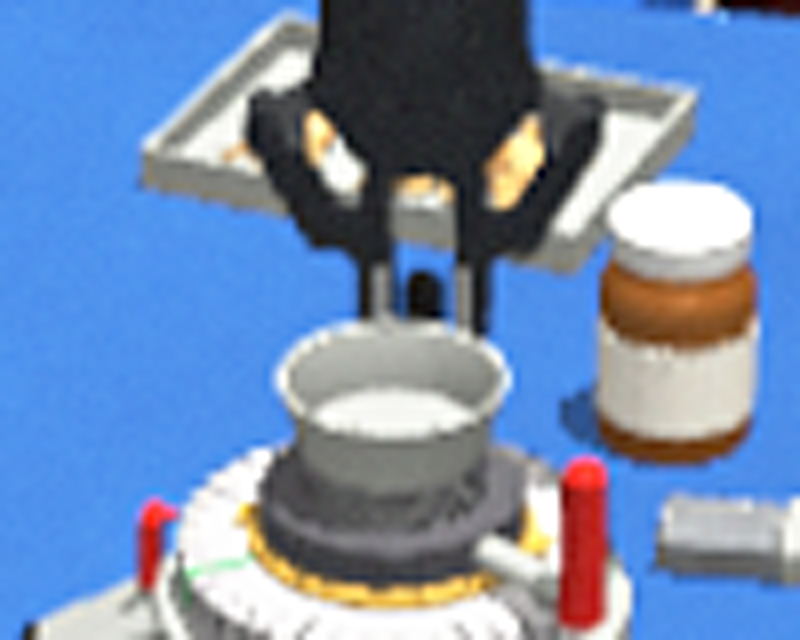

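Call:
{"name": "apply_moves", "arguments": {"series": [[0,0,-0.6,-0.11,0,0,0.25],[0,0,-1.2,-0.22,-0.01,0,0.25],[0,0,-1.8,-0.34,0,0,0.25],[0,0,-2.35,-0.45,0.01,0,0.25],[0,0,-2.9,-0.56,0.02,0,0.25]]}}

```text
time_s: 9.65
position: [0.5518, -0.1434, 0.1618]
tcp_rot: [[0.151, 0.988, 0.002], [0.988, -0.151, 0.001], [0.001, 0.001, -1.0]]
ft_force: [3.2, 2.3, -0.9]
finger_gap: 0.0217
```

```bash
python3 -c "
from h import *
st();pic('top','t14.png',260,380,180,270,6);pic('side','s14.png',280,380,160,240,8)
import math
arc(-1.723,-1.963,.114,.162,5,math.pi)"
```

```text
t 9.65 pos [ 0.5518 -0.1434  0.1618] gap 0.0217 F [ 3.2  2.3 -0.9] xang 1.419 pol ang -1.714 r 0.1136 q6 -0.30
[-0.0, -0.01, -0.58, -0.11, 0.02, 0.0]
[-0.0, -0.01, -1.13, -0.22, 0.04, 0.0]
[-0.0, -0.01, -1.68, -0.32, 0.07, 0.0]
[-0.0, -0.01, -2.23, -0.43, 0.11, 0.0]
[-0.0, -0.01, -2.78, -0.53, 0.15, 0.0]
```

View pics/t14.png

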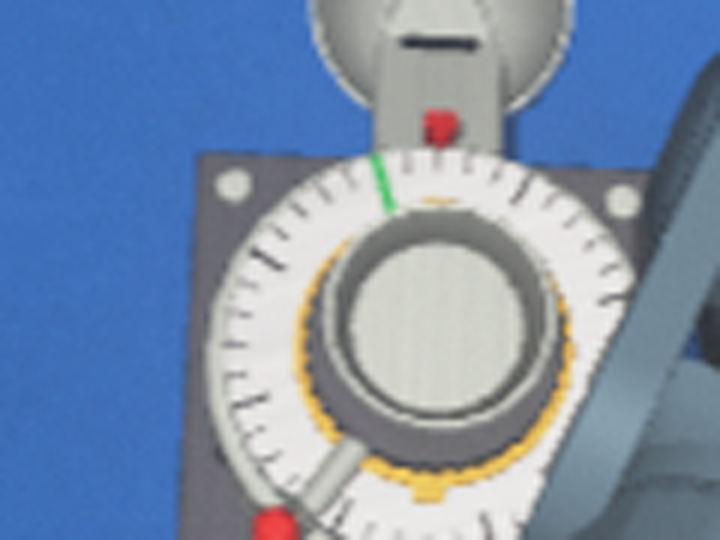

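View pics/s14.png

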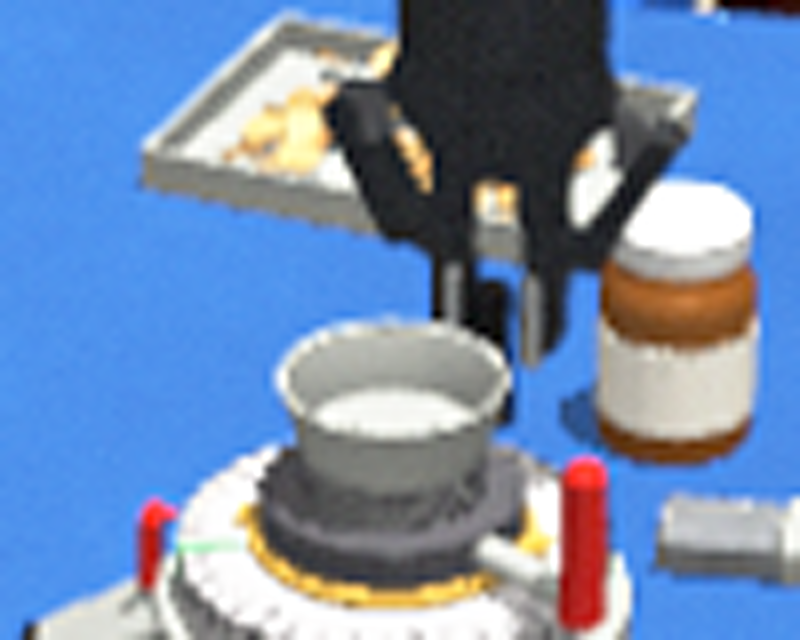

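```bash
cat >> h.py <<'E'
def gr(pts,x0,y0,f,z=.176):
    for a,b in pts:
        p=ray('top',(x0+a/f,y0+b/f),z);d=p[:2]-C;print("ang %.3f r %.4f"%(np.arctan2(d[1],d[0]),np.hypot(*d)))
E
python3 -c "
from h import *
gr([(377,156),(391,210),(441,148)],260,180,6)"
```

```text
ang 0.257 r 0.0779
ang 0.260 r 0.0568
ang -0.049 r 0.0786
```

```bash
python3 -c "
from h import *
import math
arc(-1.714,-1.984,.114,.162,5,math.pi)"
```

```text
[-0.0, -0.01, -0.54, -0.11, 0.02, 0.0]
[-0.0, -0.01, -1.16, -0.23, 0.05, 0.0]
[-0.0, -0.01, -1.78, -0.34, 0.08, 0.0]
[-0.0, -0.01, -2.4, -0.46, 0.12, 0.0]
[-0.0, -0.01, -3.02, -0.57, 0.17, 0.0]
```

Call:
{"name": "apply_moves", "arguments": {"series": [[0,0,-0.55,-0.11,0.02,0,0.25],[0,0,-1.15,-0.23,0.05,0,0.25],[0,0,-1.8,-0.34,0.08,0,0.25],[0,0,-2.4,-0.46,0.12,0,0.25],[0,0,-3,-0.57,0.17,0,0.25]]}}

```text
time_s: 10.25
position: [0.5233, -0.1354, 0.1623]
tcp_rot: [[0.401, 0.916, 0.002], [0.916, -0.401, -0.0], [0.001, 0.002, -1.0]]
ft_force: [3.5, -0.1, -1.4]
finger_gap: 0.0212
```

```bash
python3 -c "
from h import *
st();pic('top','t15.png',280,370,180,240,8)"
```

```text
t 10.25 pos [ 0.5233 -0.1354  0.1623] gap 0.0212 F [ 3.5 -0.1 -1.4] xang 1.158 pol ang -1.975 r 0.1136 q6 -0.05
```

View pics/t15.png

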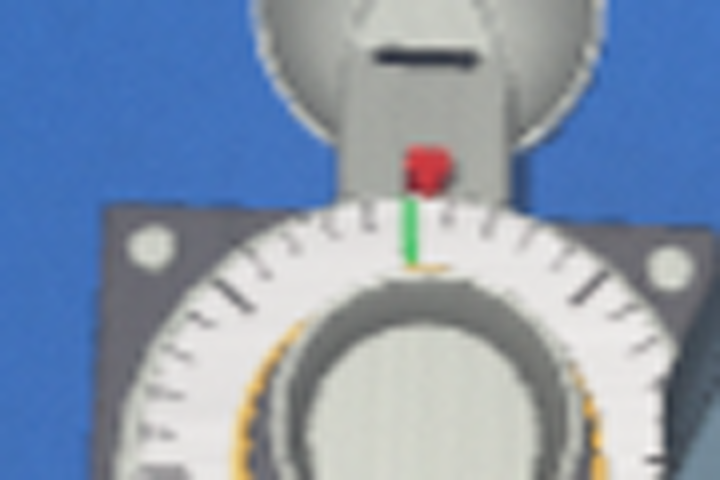

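```bash
python3 -c "
from h import *
import math
gr([(410,202),(411,262),(429,197),(429,203)],280,180,8)
arc(-1.975,-2.025,.114,.162,2,math.pi)"
```

```text
ang 0.015 r 0.0771
ang 0.015 r 0.0600
ang -0.053 r 0.0787
ang -0.054 r 0.0770
[-0.0, -0.0, -0.17, -0.03, 0.01, -0.0]
[-0.0, -0.0, -0.46, -0.09, 0.03, -0.0]
```

Call:
{"name": "apply_moves", "arguments": {"series": [[0,0,-0.35,-0.06,0.03,0,0.25],[0,0,-0.7,-0.13,0.055,0,0.25],[0,0,-0.7,-0.13,0.055,0,0.25]]}}

```text
time_s: 10.6
position: [0.5159, -0.1323, 0.1625]
tcp_rot: [[0.457, 0.89, 0.0], [0.89, -0.457, -0.0], [0.0, 0.0, -1.0]]
ft_force: [1.1, 0.9, -0.1]
finger_gap: 0.0212
```

```bash
python3 -c "
from h import *
st();pic('top','t16.png',280,370,180,240,8)"
```

```text
t 10.60 pos [ 0.5159 -0.1323  0.1625] gap 0.0212 F [ 1.1  0.9 -0.1] xang 1.096 pol ang -2.046 r 0.1139 q6 0.01
```

View pics/t16.png

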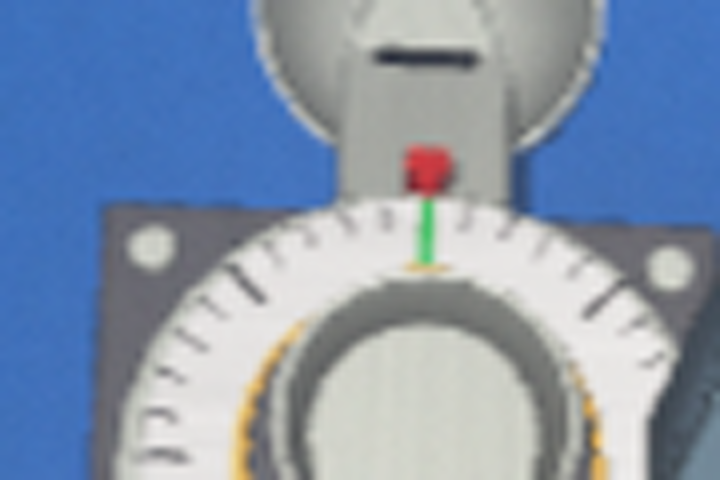

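Call:
{"name": "apply_moves", "arguments": {"series": [[0,0,0,0.02,-0.01,0,0.4],[0,0,0,0.02,-0.01,0,0.45],[0,0,0,0.02,-0.01,0.5,0.45],[0,0,0,0.02,-0.01,1.4,0.45],[0,0,0,0.02,0.1,2.3,0.45]]}}

```text
time_s: 11.15
position: [0.5161, -0.1275, 0.2779]
tcp_rot: [[0.457, 0.89, -0.003], [0.89, -0.457, 0.001], [-0.001, -0.003, -1.0]]
ft_force: [0.2, 0.3, -0.3]
finger_gap: 0.0384
```

```bash
python3 -c "
from h import *
st();line([*pt(2.465,.092),.285],2.465)"
```

```text
t 11.15 pos [ 0.5161 -0.1275  0.2779] gap 0.0384 F [ 0.2  0.3 -0.3] xang 1.096 pol ang -2.065 r 0.1096 q6 0.02
[ 1.000e-02 -3.000e-02  1.568e+01 -4.000e-01  3.080e+00  1.400e-01]
```

Call:
{"name": "apply_moves", "arguments": {"series": [[0,0,1.5,-0.1,0.3,0.1,0.45],[0,0,3,-0.2,0.6,0.14,0.45],[0,0,4.5,-0.3,1,0.14,0.45],[0,0,6,-0.35,1.3,0.14,0.45],[0,0,7.5,-0.4,1.6,0.14,0.45]]}}

```text
time_s: 11.65
position: [0.4957, -0.0469, 0.2849]
tcp_rot: [[-0.185, 0.983, -0.003], [0.983, 0.185, -0.001], [-0.001, -0.003, -1.0]]
ft_force: [0.0, 0.1, 0.6]
finger_gap: 0.0384
```

Call:
{"name": "apply_moves", "arguments": {"series": [[0,0,1.6,0,0.3,0,0.45],[0,0,3.2,0,0.6,0,0.45],[0,0,4.8,0,0.9,0,0.45],[0,0,6.4,0,1.2,0,0.45],[0,0,8,0,1.45,0,0.45]]}}

```text
time_s: 12.15
position: [0.4955, 0.0262, 0.2848]
tcp_rot: [[-0.777, 0.629, -0.002], [0.629, 0.777, -0.003], [-0.0, -0.004, -1.0]]
ft_force: [0.2, -0.4, -0.7]
finger_gap: 0.0381
```

```bash
python3 -c "
from h import *
st();line([*pt(2.465,.092),.188],2.465);pic('top','t17.png',280,370,180,240,8);pic('side','s17.png',270,390,165,255,6)"
```

```text
t 12.15 pos [0.4955 0.0262 0.2848] gap 0.0381 F [ 0.2 -0.4 -0.7] xang 2.461 pol ang 2.473 r 0.0924 q6 -1.06
[ 0.03 -0.03  0.05  0.02  0.01 -1.94]
```

View pics/t17.png

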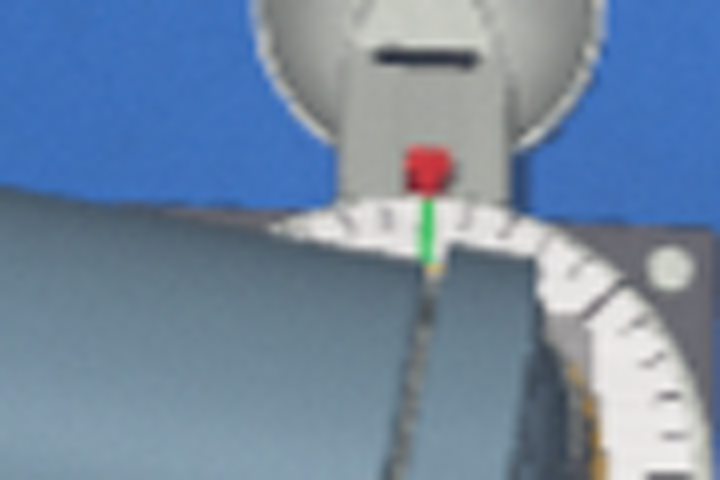

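View pics/s17.png

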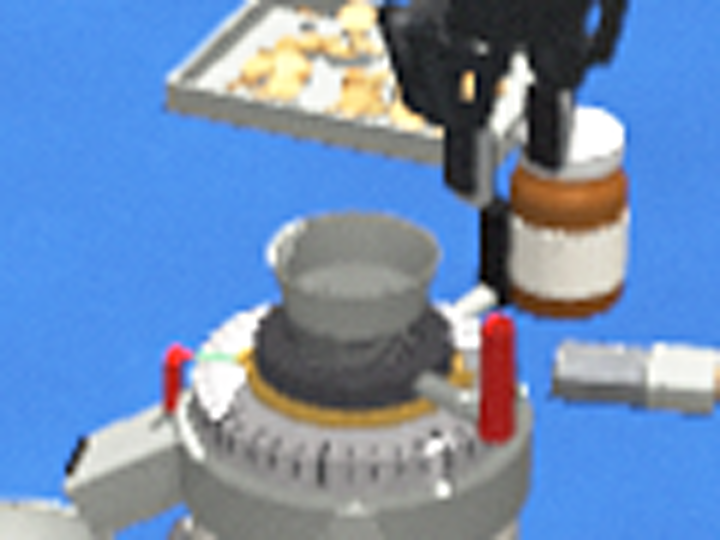

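Call:
{"name": "apply_moves", "arguments": {"series": [[0,0,0,0.02,0.01,-0.5,0.45],[0,0,0,0.02,0.01,-1,0.45],[0,0,0,0.02,0.01,-1.5,0.45],[0,0,0,0.02,0.01,-1.94,0.35],[0,0,0,0.02,0.01,-1.94,0.25]]}}

```text
time_s: 12.75
position: [0.4941, 0.0268, 0.1843]
tcp_rot: [[-0.772, 0.635, -0.009], [0.635, 0.772, -0.002], [0.006, -0.007, -1.0]]
ft_force: [-1.0, 0.1, -0.4]
finger_gap: 0.0212
```

```bash
python3 -c "
from h import *
st();pic('side','s18.png',270,390,165,255,6)
arc(2.465,2.165,.092,.188)"
```

```text
t 12.75 pos [0.4941 0.0268 0.1843] gap 0.0212 F [-1.   0.1 -0.4] xang 2.454 pol ang 2.478 r 0.0938 q6 -1.06
[0.03, -0.07, -0.56, 0.09, 0.08, 0.03]
[0.02, -0.07, -1.25, 0.16, 0.16, 0.03]
[0.02, -0.07, -1.94, 0.24, 0.24, 0.03]
[0.02, -0.07, -2.63, 0.33, 0.31, 0.03]
[0.02, -0.07, -3.31, 0.42, 0.37, 0.03]
```

View pics/s18.png

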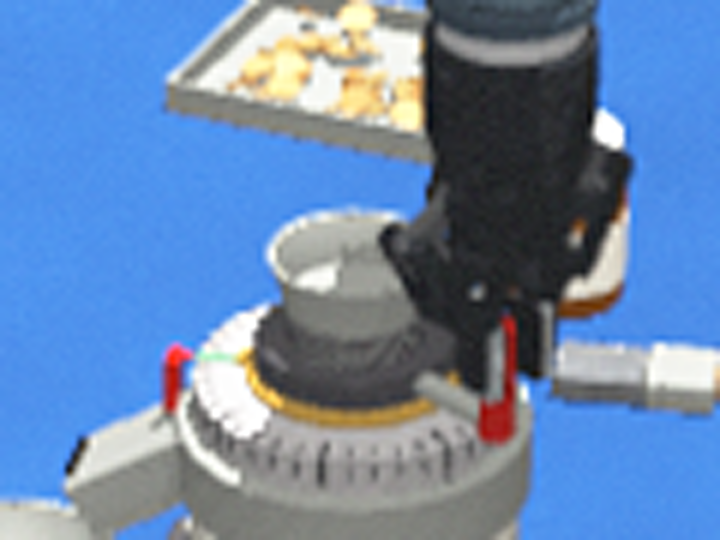

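Call:
{"name": "apply_moves", "arguments": {"series": [[0,-0.07,-0.55,0.09,0.08,0.03,0.25],[0,-0.07,-1.25,0.16,0.16,0.03,0.25],[0,-0.07,-1.95,0.24,0.24,0.03,0.25],[0,-0.07,-2.65,0.33,0.31,0.03,0.25],[0,-0.07,-3.3,0.42,0.37,0.03,0.25]]}}

```text
time_s: 13.3
position: [0.517, 0.0449, 0.1897]
tcp_rot: [[-0.557, 0.83, 0.001], [0.83, 0.557, -0.002], [-0.002, -0.001, -1.0]]
ft_force: [-2.1, 0.6, -0.5]
finger_gap: 0.0217
```

```bash
cat >> h.py <<'E'
def ft():
    s=manip.get_state();a=np.arctan2(*(s['position'][:2]-C)[::-1]);F=s['ft_force']
    print("t %.2f tang(clockwise push resisted) %.1f  radial %.1f  Mz-free"%(s['time_s'],F@[-np.sin(a),np.cos(a),0],F@[np.cos(a),np.sin(a),0]), np.round(s['effort'],2))
E
python3 -c "
from h import *
st();ft();arc(2.165,1.865,.092,.188)"
```

```text
t 13.30 pos [0.517  0.0449 0.1897] gap 0.0217 F [-2.1  0.6 -0.5] xang 2.162 pol ang 2.162 r 0.0914 q6 -0.72
t 13.30 tang(clockwise push resisted) 1.4  radial 1.7  Mz-free [-4.500e-01 -3.073e+01 -3.276e+01  2.000e-02 -4.700e-01 -5.200e-01]
[0.02, 0.01, -0.65, 0.08, 0.07, -0.03]
[0.02, 0.01, -1.34, 0.18, 0.12, -0.03]
[0.02, 0.01, -2.03, 0.28, 0.17, -0.03]
[0.02, 0.0, -2.72, 0.38, 0.21, -0.03]
[0.02, 0.0, -3.4, 0.49, 0.24, -0.03]
```

Call:
{"name": "apply_moves", "arguments": {"series": [[0,0,-0.65,0.08,0.07,-0.03,0.25],[0,0,-1.35,0.18,0.12,-0.03,0.25],[0,0,-2.05,0.28,0.17,-0.03,0.25],[0,0,-2.7,0.38,0.21,-0.03,0.25],[0,0,-3.4,0.49,0.24,-0.03,0.25]]}}

```text
time_s: 13.8
position: [0.5421, 0.0568, 0.1898]
tcp_rot: [[-0.286, 0.958, 0.001], [0.958, 0.286, -0.002], [-0.002, 0.0, -1.0]]
ft_force: [-1.5, -0.1, -0.1]
finger_gap: 0.0214
```

```bash
python3 -c "
from h import *
st();ft();arc(1.862,1.662,.092,.188)"
```

```text
t 13.80 pos [0.5421 0.0568 0.1898] gap 0.0214 F [-1.5 -0.1 -0.1] xang 1.861 pol ang 1.858 r 0.0915 q6 -0.39
t 13.80 tang(clockwise push resisted) 1.5  radial 0.3  Mz-free [ -0.56 -33.52 -32.62  -0.1   -0.45  -0.56]
[0.02, 0.01, -0.45, 0.06, 0.03, -0.04]
[0.02, 0.01, -0.91, 0.13, 0.04, -0.04]
[0.03, 0.01, -1.37, 0.2, 0.06, -0.04]
[0.03, 0.01, -1.82, 0.28, 0.07, -0.04]
[0.03, 0.01, -2.28, 0.35, 0.08, -0.04]
```

Call:
{"name": "apply_moves", "arguments": {"series": [[0,0,-0.45,0.06,0.03,-0.03,0.25],[0,0,-0.9,0.13,0.04,-0.03,0.25],[0,0,-1.4,0.2,0.06,-0.03,0.25],[0,0,-1.85,0.28,0.07,-0.03,0.25],[0,0,-2.3,0.35,0.08,-0.03,0.25]]}}

```text
time_s: 14.3
position: [0.5603, 0.0605, 0.19]
tcp_rot: [[-0.086, 0.996, 0.002], [0.996, 0.086, -0.002], [-0.002, 0.001, -1.0]]
ft_force: [-1.4, 0.2, -0.9]
finger_gap: 0.0215
```

```bash
python3 -c "
from h import *
st();ft();arc(1.66,1.46,.092,.188)"
```

```text
t 14.30 pos [0.5603 0.0605 0.19  ] gap 0.0215 F [-1.4  0.2 -0.9] xang 1.657 pol ang 1.655 r 0.0919 q6 -0.18
t 14.30 tang(clockwise push resisted) 1.4  radial 0.3  Mz-free [ -0.44 -35.38 -32.9   -0.09  -0.35  -0.34]
[0.03, 0.02, -0.43, 0.06, 0.01, -0.04]
[0.03, 0.02, -0.88, 0.14, 0.01, -0.04]
[0.03, 0.02, -1.34, 0.21, 0.01, -0.04]
[0.03, 0.02, -1.8, 0.28, 0.0, -0.04]
[0.03, 0.02, -2.26, 0.36, -0.0, -0.04]
```

Call:
{"name": "apply_moves", "arguments": {"series": [[0,0,-0.45,0.06,0.01,-0.03,0.25],[0,0,-0.9,0.14,0.01,-0.03,0.25],[0,0,-1.35,0.21,0.01,-0.03,0.25],[0,0,-1.8,0.28,0,-0.03,0.25],[0,0,-2.25,0.36,0,-0.03,0.25]]}}

```text
time_s: 14.8
position: [0.5789, 0.0602, 0.1902]
tcp_rot: [[0.113, 0.994, 0.002], [0.994, -0.113, -0.003], [-0.002, 0.002, -1.0]]
ft_force: [-1.0, -0.3, 0.2]
finger_gap: 0.0214
```

```bash
python3 -c "
from h import *
st();ft();arc(1.455,1.255,.092,.188)"
```

```text
t 14.80 pos [0.5789 0.0602 0.1902] gap 0.0214 F [-1.  -0.3  0.2] xang 1.458 pol ang 1.451 r 0.0919 q6 0.02
t 14.80 tang(clockwise push resisted) 1.0  radial -0.4  Mz-free [-1.900e-01 -3.741e+01 -3.287e+01  1.000e-02 -3.100e-01 -3.300e-01]
[0.03, 0.02, -0.49, 0.07, -0.01, -0.04]
[0.03, 0.02, -0.95, 0.14, -0.02, -0.04]
[0.03, 0.02, -1.4, 0.21, -0.04, -0.04]
[0.03, 0.02, -1.86, 0.28, -0.05, -0.04]
[0.03, 0.02, -2.32, 0.35, -0.08, -0.04]
```

Call:
{"name": "apply_moves", "arguments": {"series": [[0,0,-0.5,0.07,-0.01,-0.03,0.25],[0,0,-0.95,0.14,-0.02,-0.03,0.25],[0,0,-1.4,0.21,-0.04,-0.03,0.25],[0,0,-1.85,0.28,-0.05,-0.03,0.25],[0,0,-2.3,0.35,-0.08,-0.03,0.25]]}}

```text
time_s: 15.3
position: [0.5958, 0.057, 0.1901]
tcp_rot: [[0.312, 0.95, -0.001], [0.95, -0.312, -0.001], [-0.001, -0.0, -1.0]]
ft_force: [-6.0, 4.4, 0.7]
finger_gap: 0.0214
```

```bash
python3 -c "
from h import *
st();ft();pic('side','s20.png',270,390,165,255,6);arc(1.255,1.055,.092,.188)"
```

```text
t 15.30 pos [0.5958 0.057  0.1901] gap 0.0214 F [-6.   4.4  0.7] xang 1.254 pol ang 1.265 r 0.0923 q6 0.22
t 15.30 tang(clockwise push resisted) 7.0  radial 2.4  Mz-free [ -3.06 -38.09 -34.23  -1.03  -1.57  -0.32]
[0.01, -0.0, -0.43, 0.08, -0.03, -0.04]
[0.01, -0.0, -0.89, 0.15, -0.06, -0.04]
[0.01, -0.0, -1.34, 0.21, -0.09, -0.04]
[0.01, -0.01, -1.8, 0.28, -0.12, -0.04]
[0.01, -0.01, -2.26, 0.34, -0.16, -0.04]
```

View pics/s20.png

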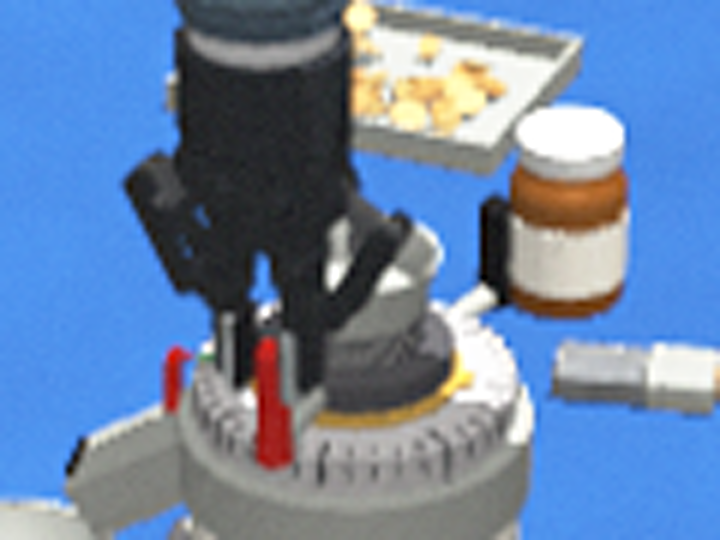

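Call:
{"name": "apply_moves", "arguments": {"series": [[0,0,-0.3,0.04,-0.01,-0.03,0.25],[0,0,-0.6,0.08,-0.03,-0.03,0.25],[0,0,-0.9,0.12,-0.05,-0.03,0.25],[0,0,-0.9,0.12,-0.05,-0.03,0.25]]}}

```text
time_s: 15.75
position: [0.6013, 0.0552, 0.19]
tcp_rot: [[0.388, 0.922, -0.003], [0.922, -0.388, 0.001], [-0.0, -0.004, -1.0]]
ft_force: [-6.7, 3.5, 1.6]
finger_gap: 0.0215
```

```bash
python3 -c "
from h import *
st();ft();manip.snapshot('side');ft();manip.snapshot('side');ft()"
```

```text
t 15.75 pos [0.6013 0.0552 0.19  ] gap 0.0215 F [-6.7  3.5  1.6] xang 1.172 pol ang 1.202 r 0.0924 q6 0.30
t 15.75 tang(clockwise push resisted) 7.6  radial 0.9  Mz-free [ -2.66 -37.85 -34.4   -0.7   -1.63   0.1 ]
t 15.80 tang(clockwise push resisted) 7.9  radial 1.1  Mz-free [-2.570e+00 -3.800e+01 -3.442e+01 -6.900e-01 -1.610e+00  3.000e-02]
t 15.85 tang(clockwise push resisted) 7.2  radial 1.1  Mz-free [-2.510e+00 -3.806e+01 -3.440e+01 -6.800e-01 -1.590e+00  1.000e-02]
```

Call:
{"name": "apply_moves", "arguments": {"series": [[0,0,-0.3,0.06,-0.02,0,0.25],[0,0,-0.6,0.11,-0.05,0,0.25],[0,0,-0.8,0.17,-0.085,0,0.25],[0,0,-0.8,0.17,-0.085,0,0.25]]}}

```text
time_s: 16.25
position: [0.6079, 0.0527, 0.19]
tcp_rot: [[0.452, 0.892, -0.009], [0.892, -0.452, 0.005], [0.001, -0.011, -1.0]]
ft_force: [-7.7, 6.0, -0.9]
finger_gap: 0.0212
```

```bash
python3 -c "
from h import *
st();ft();manip.snapshot('side');ft();manip.snapshot('side');ft()"
```

```text
t 16.25 pos [0.6079 0.0527 0.19  ] gap 0.0212 F [-7.7  6.  -0.9] xang 1.101 pol ang 1.126 r 0.0927 q6 0.37
t 16.25 tang(clockwise push resisted) 9.5  radial 2.1  Mz-free [ -4.47 -40.54 -36.51  -1.3   -1.77   0.05]
t 16.30 tang(clockwise push resisted) 8.2  radial 2.4  Mz-free [ -4.33 -40.77 -36.56  -1.29  -1.73   0.  ]
t 16.35 tang(clockwise push resisted) 8.7  radial 3.0  Mz-free [-4.230e+00 -4.084e+01 -3.653e+01 -1.280e+00 -1.710e+00 -1.000e-02]
```

Call:
{"name": "apply_moves", "arguments": {"series": [[0,0.1,-0.2,0.04,-0.02,0,0.25],[0,0.1,-0.4,0.08,-0.04,0,0.25],[0,0.1,-0.6,0.12,-0.065,0,0.25]]}}

```text
time_s: 16.65
position: [0.6111, 0.051, 0.1898]
tcp_rot: [[0.499, 0.866, -0.025], [0.866, -0.499, 0.009], [-0.005, -0.027, -1.0]]
ft_force: [-10.9, 5.8, -1.1]
finger_gap: 0.0216
```

```bash
python3 -c "
from h import *
st();ft();manip.snapshot('side');ft();manip.snapshot('side');ft();manip.snapshot('side');ft()
st()"
```

```text
t 16.65 pos [0.6111 0.051  0.1898] gap 0.0216 F [-10.9   5.8  -1.1] xang 1.048 pol ang 1.087 r 0.0926 q6 0.42
t 16.65 tang(clockwise push resisted) 12.4  radial 0.1  Mz-free [ -4.37 -41.21 -37.38  -1.21  -2.55  -0.11]
t 16.70 tang(clockwise push resisted) 12.1  radial 1.2  Mz-free [ -3.9  -41.32 -37.34  -1.11  -2.42   0.07]
t 16.75 tang(clockwise push resisted) 10.5  radial -0.0  Mz-free [ -3.97 -41.11 -37.2   -1.    -2.23   0.07]
t 16.80 tang(clockwise push resisted) 11.2  radial 1.4  Mz-free [-3.870e+00 -4.127e+01 -3.722e+01 -9.900e-01 -2.200e+00  3.000e-02]
t 16.80 pos [0.6113 0.051  0.1898] gap 0.0215 F [-9.2  6.5 -0.9] xang 1.048 pol ang 1.085 r 0.0927 q6 0.42
```

Call:
{"name": "apply_moves", "arguments": {"series": [[0,0,0,-0.04,0.02,0,0.3],[0,0,0,-0.04,0.02,0,0.4],[0,0,0,-0.04,0.02,0,0.5],[0,0,0,-0.04,0.02,0,0.5]]}}

```text
time_s: 17.2
position: [0.61, 0.0516, 0.1907]
tcp_rot: [[0.499, 0.866, -0.023], [0.866, -0.499, 0.009], [-0.004, -0.024, -1.0]]
ft_force: [-0.1, -0.1, 0.6]
finger_gap: 0.0425
```

```bash
python3 -c "
from h import *
st();ft();pic('side','s21.png',270,390,165,255,6)"
```

```text
t 17.20 pos [0.61   0.0516 0.1907] gap 0.0425 F [-0.1 -0.1  0.6] xang 1.048 pol ang 1.101 r 0.0927 q6 0.42
t 17.20 tang(clockwise push resisted) 0.0  radial -0.1  Mz-free [ 4.000e-02 -4.003e+01 -3.216e+01  2.000e-02  6.000e-02  0.000e+00]
```

View pics/s21.png

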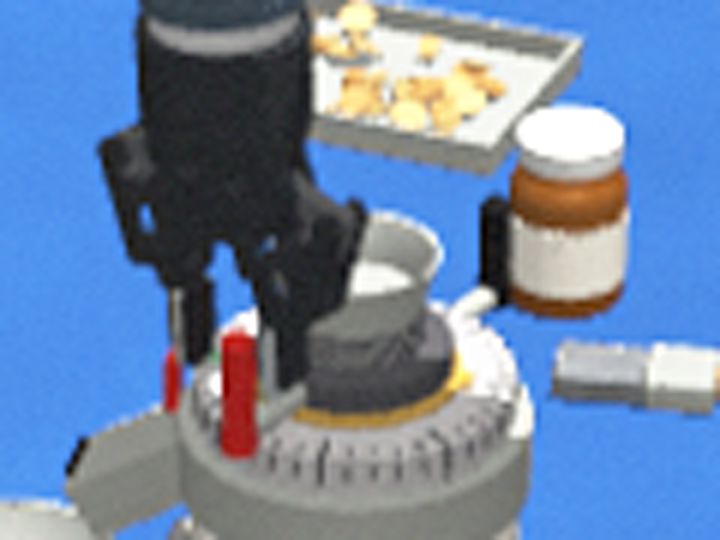

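Call:
{"name": "apply_moves", "arguments": {"series": [[0,-0.25,0,0,0,0.5,0.5],[0,-0.25,0,0,0,1.2,0.5],[0,-0.25,0,0,0,2,0.5],[0,-0.25,0,0,0.8,2.2,0.5],[0,-0.25,0,0,1.6,2.2,0.5]]}}

```text
time_s: 17.75
position: [0.6116, 0.1317, 0.3046]
tcp_rot: [[0.502, 0.865, 0.005], [0.865, -0.502, 0.009], [0.01, 0.0, -1.0]]
ft_force: [0.4, 0.0, 0.1]
finger_gap: 0.0426
```

Call:
{"name": "apply_moves", "arguments": {"series": [[0,0,0,0,0.9,0,0.5],[0,0,0,0,1.8,0,0.5],[0,0,0,0,2.7,0,0.5],[0,0,0,0,2.7,0,0.5],[0,0,0,0,2.7,0,0.5]]}}

```text
time_s: 18.25
position: [0.6114, 0.2675, 0.3045]
tcp_rot: [[0.5, 0.866, 0.005], [0.866, -0.5, 0.008], [0.01, 0.0, -1.0]]
ft_force: [-0.0, -0.7, 0.3]
finger_gap: 0.0424
```

```bash
python3 -c "
from h import *
st();pic('top','t22.png',260,380,180,270,6);pic('top','t22b.png',280,370,180,240,8)"
```

```text
t 18.25 pos [0.6114 0.2675 0.3045] gap 0.0424 F [-0.  -0.7  0.3] xang 1.047 pol ang 1.426 r 0.3016 q6 0.76
```

View pics/t22.png

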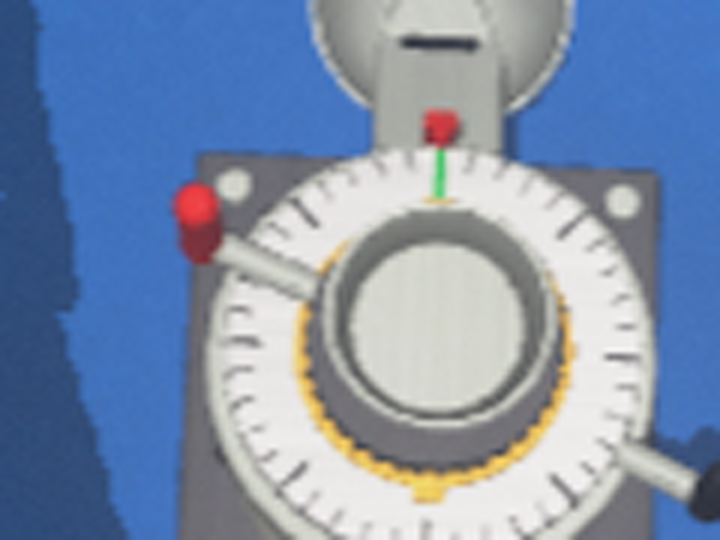

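View pics/t22b.png

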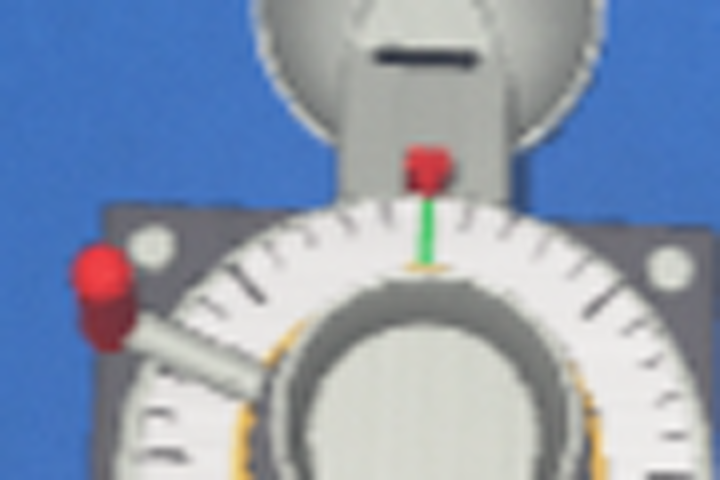

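```bash
python3 -c "
from h import *
gr([(196,203)],260,180,6,.241);gr([(427,202),(429,198)],280,180,8)"
```

```text
ang 1.113 r 0.0922
ang -0.046 r 0.0772
ang -0.053 r 0.0784
```

```bash
python3 -c "
from station import manip
print(manip.job_done())"
```

```text
the job is handed in; nothing more can be done
None
```

The mill is set finer and the job was handed in at about 18 s of the 72 s limit. `job_done` gave no verdict.

**What I did:** I turned the ring about 0.9 rad anticlockwise until it ran slack. I turned the dial about 0.52 rad clockwise to bring the green line to the pointer. I then turned the ring clockwise, past where it first stood, until it was nipped. For each turn the open fingers straddled the grip and pushed it. Then I opened the fingers and lifted the arm clear.

**Last checks:**
- **Dial:** in the final top picture the green line is about 0.01 rad from the pointer; the limit is 0.06 rad.
- **Ring tightness:** the last steady push at the red grip read 10.5 to 12.4 N, averaging about 11.5 N. I had no direct reading of the force on the washer, so its tightness is inferred from this push.
- **Ring position:** after letting go, the red grip stood at 1.113 rad round the axis. That is where I estimated the push left it, so I saw no spring-back.
- **Clear of the mill:** the wrist force read about zero after release. I saw no contact with the bowl, mortar, brush or jar, but I did not re-measure where they stand.

**Disagreement:** the side camera showed the fingertips about 20 mm higher than the reported tool position. I set the finger depth on each grip from the pictures instead. The top camera and the reported position agreed on where the ring's grip stood.

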